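# Load the curing machine, close its guard tongue in the interlock switch and start it

## Task

Put every raw lure blank lying on the bench into whichever of the curing machine's two trays is empty, lying down on the tray floor and none on top of another. Then set the amber guard hood level over that tray so that its flat tongue goes straight down, fully home, into the interlock switch beside that tray, and only then press the start button all the way down and let it go. Leave the finished lures in the other tray and the things around the machine where they are.

Things in the scene. Friction and masses are not known exactly. Their poses are not given: they have to be found in the camera images.
- machine: fixed bench curing machine: steel plate 310 (x) x 380 (y) mm, 10 mm thick, with two bays, each holding a tray, centred at x 0, y +100 mm (left) and y -100 mm (right). On the +y side of each bay stands its grey interlock switch, slot in the top. A white box between the bays, nearer the robot, carries the start button. Origin on the bench midway between the bays; x away from robot, y left
- tray_a: aluminium tray fixed on the machine in its left or right bay: 248 (x) x 108 (y) mm, 240 x 100 inside, floor 3 mm thick, rim top 11 mm above its underside. Origin at the centre of its underside, on the machine's plate; axes parallel to the machine's. One of the two like trays: at the start one is empty, the other holds the finished lures; which bay is which differs
- tray_b: aluminium tray fixed on the machine in its left or right bay: 248 (x) x 108 (y) mm, 240 x 100 inside, floor 3 mm thick, rim top 11 mm above its underside. Origin at the centre of its underside, on the machine's plate; axes parallel to the machine's. The other of the two like trays
- hood: loose amber guard hood, an upside-down box 262 (x) x 122 (y) mm outside, 256 x 116 inside, top face 68 mm above its lower edge, 0.28 to 0.46 kg, handle block on top, tongue outside its +y wall. In place it is centred on the tray, axes parallel to the machine's, standing on the plate 10 mm above the bench, the tongue 28 mm deep in the switch. Origin at the centre of its lower edge, z up
- handle (a point): the hood's black handle block, 90 (x) x 18 (y) mm, centred on the hood, from 68 to 100 mm above the hood's lower edge; this point is on its axis 88 mm above that edge; axes as the hood
- tongue_tip (a point): middle of the lower end of the hood's flat steel tongue, which hangs from an arm (59 to 65 mm above the hood's lower edge): 25 mm wide (x), 4 mm thick (y). The tip is 80 mm from the hood's centre in +y and 22 mm above the hood's lower edge; axes as the hood
- slot_left (a point): left bay's interlock switch (48 x by 28 y mm, top 60 mm above the bench): centre of the slot mouth in its top face. The mouth bevels in over 8 mm to a straight vertical slot 29 mm (x) by 8 mm (y), floor 34 mm below the mouth; it lies 80 mm in +y from the centre of its bay; axes as the machine
- slot_right (a point): the same for the right bay's interlock switch
- start (a joint): start button, a spring push button of 30 mm diameter pressed straight down: 0 released, 0.006 m fully down, takes 5 N; springs back
- start_top (a point): centre of the top of the start button; there is nothing else within 35 mm of it at that height
- blank1: raw pale-wood fishing-lure blank, loose on the bench (may be absent): 80 mm long, 24 wide, 22 high; its middle 44 mm is the full-size block to grip, the ends step down to 14 x 12 mm. 40 to 85 g. Origin at its centre; x along its length, z up as it lies
- blank2: raw pale-wood fishing-lure blank, loose on the bench (may be absent): 80 mm long, 24 wide, 22 high; its middle 44 mm is the full-size block to grip, the ends step down to 14 x 12 mm. 40 to 85 g. Origin at its centre; x along its length, z up as it lies
- blank3: raw pale-wood fishing-lure blank, loose on the bench (may be absent): 80 mm long, 24 wide, 22 high; its middle 44 mm is the full-size block to grip, the ends step down to 14 x 12 mm. 40 to 85 g. Origin at its centre; x along its length, z up as it lies
- blank4: raw pale-wood fishing-lure blank, loose on the bench (may be absent): 80 mm long, 24 wide, 22 high; its middle 44 mm is the full-size block to grip, the ends step down to 14 x 12 mm. 40 to 85 g. Origin at its centre; x along its length, z up as it lies
- blank5: raw pale-wood fishing-lure blank, loose on the bench (may be absent): 80 mm long, 24 wide, 22 high; its middle 44 mm is the full-size block to grip, the ends step down to 14 x 12 mm. 40 to 85 g. Origin at its centre; x along its length, z up as it lies
- done1: finished lure of the same shape and size as the blanks, in darker wood, lying in the occupied tray; origin at its centre. Not to be disturbed
- done2: finished lure of the same shape and size as the blanks, in darker wood, lying in the occupied tray; origin at its centre. Not to be disturbed
- done3: finished lure of the same shape and size as the blanks, in darker wood, lying in the occupied tray; origin at its centre. Not to be disturbed
- glue: bystander: glue bottle, 48 mm in diameter, 130 mm tall; origin at the centre of its underside
- jar: bystander: steel cup, 76 mm in diameter, 90 mm tall; origin at the centre of its underside
- driver: bystander: screwdriver lying on the bench beyond the machine; origin under its middle
Mind the look-alikes: they are no part of the job. What is shaped like the blank5 but purple is not meant. Leave any blue look-alike of the blank4 alone.

How it is judged:
By the outcome, as a careful person would: the job done as asked, in the order asked, and still so for the second after the job is handed in, with the robot touching nothing.
Of blank1, blank2, blank3, blank4, blank5 only 3 to 5 are there at a start; the rules pass over those that are not, and their reading is None.
At some moment in a run one of blank1, blank2, blank3, blank4, blank5 may be knocked a few centimetres aside while the robot is not near it.
It also fails if it takes over 210 s, if anything falls off the work surface, if the arm or the gripper's body presses on something with over 40 N, if the wrist force passes 120 N, or if a joint passes its speed limit or range.

## Robot

A 7-joint arm with a two-finger parallel gripper is mounted at the origin on the work surface. World frame = base frame: x ahead of the robot, y to its left, z up, the work surface at z = 0. Lengths are in m, angles in rad, forces in N, time in s.
With the tool pointing down it reaches from about 0.425 to 0.925 m from the base axis. Payload 6.8 kg.
Tool frame: the origin (TCP) lies between the finger pads; the fingertips stand 25 mm ahead of it and the grasp point (between the pads) lies 6 mm ahead of it (tip_extent is the distance from the TCP to the fingertips, in m); z points along the fingers, x is the direction in which the jaws open and shut, and the axes are right-handed (so a half turn about z gives the same grasp; the last joint's range is limited). The gripper opens to 88 mm and grips with 3 to 60 N. Pads are 20 mm wide; open, the fingers measure 115 mm over their backs; the gripper's body (75 mm by 178 mm) begins 61 mm behind the grasp point.
Start: joints at [1.147, 0.477, 0.022, 1.555, -0.011, 1.109, -0.083], TCP at [0.21, -0.642, 0.248] pointing down, gripper open.
Joint ranges: [-2.96, 2.96], [-0.34, 2.1], [-1.41, 1.46], [0.24, 2.44], [-1.37, 4.51], [0.17, 1.92], [-2.96, 2.96]. Speed limits (rad/s): [2.39, 2.39, 3.14, 3.14, 3.14, 3.14, 3.14].

## Interface

Orientations are given as [roll, pitch, yaw] about the fixed x, y, z axes, in that order (R = Rz(yaw) Ry(pitch) Rx(roll)).
In Python, from workcell import * gives the robot as it stands.
- The arm moves only by the tool servo_tool, never from a script. Its argument "commands" is a list of rows, each an object with "dp": the shift along the tool's x, y, z in units of 30 mm (1.0 is 30 mm), a list of three; "roll": the turn about the tool's z in units of 5 degrees (1.0 is 5 degrees); "hand": the opening, from 0 (shut) to 1 (fully open). In form: [{"dp": [x, y, z], "roll": roll, "hand": hand}, ...]. A call has 1 to 10 rows; each row shifts and turns the commanded pose from where the row before left it, along the tool's axes as they then stand; what a row does not reach is not made up. A row lasts 1/12 s, in which the tool goes at most 41.7 mm and 7.16 degrees, less where a joint would pass 70% of its speed; a pose out of reach is approached as far as the arm can. A call with a number of a shift or a turn outside -1 to 1 is refused whole. A call with a gripper value outside its range is refused whole. The fingers move at their own pace and stop on an object; "force" is the grip in N (left out, the last holds). Time passes only in rows, so rows that do not move let the fingers close. It gives the time, the measured TCP pose, the force and the opening at its end, in the units of the state.
- get_state(): the state, without advancing time (a new reading comes with each control period).
- camera(name): name is "side" or "top" or "wrist"; returns a dict with "pixels" (400x640x3 uint8, red, green, blue), "intrinsics" (3x3 intrinsics, pixels), "k1" (the pictures are not rectified: a ray, as slopes to the right and down, at radius r is drawn at 1 + k1 r^2 times it, then the intrinsics apply), "R" (3x3) and "t" (3): a world point X has camera coordinates R X + t. Camera axes: x right, y down, z forward; pixel columns grow to the right and rows downward; lengths in m; the calibration is good to about 2 mm. A picture is of the moment at which its call begins. There is no depth.
- job_done(): hands the job in, once; it reports no verdict.
The state is a dict: "time_s": time; "joints": joint angles; "joint_vel": joint speeds; "tau": joint torques, N m; "ee_pos": TCP position; "eef_rot": TCP orientation; "wrist_force": force on the tool from outside, world axes, zero at the start; "moment": the same for the moment, N m; "finger_gap": opening from 0.0 (shut) to 1.0 (fully open).
Only numpy, scipy, OpenCV 4.12 (cv2) and the standard library are available. Lean on these libraries where they do the work, as an engineer would, in place of code of your own. Each camera call takes 0.05 s, during which the arm holds its last target.

## Working session

There is one attempt and no reset: what is moved stays moved. The work goes in short steps, Python scripts to look and compute and a tool call to move; the robot and the scene stay as the last step left them, time stands still between calls to the robot, and variables do not carry over. Pictures are saved under pics/ and viewed, and the job is handed in when it is done.

Besides the shell and the picture viewer there is one more tool, called as name(argument=value, ...) on one line, values as JSON. servo_tool: Moves the arm, as the interface text tells. Its arguments: {"type":"object","properties":{"commands":{"type":"array","items":{"type":"object","properties":{"dp":{"type":"array","items":{"type":"number"}},"roll":{"type":"number"},"hand":{"type":"number"}}}},"force":{"type":"number"}},"required":["commands"]}

```bash
ls; mkdir -p pics; cat > h.py <<'E'
from workcell import *
import numpy as np, cv2
def snap(name,fn=None):
    c=camera(name)
    if fn: cv2.imwrite('pics/'+fn,cv2.cvtColor(c['pixels'],cv2.COLOR_RGB2BGR))
    return c
def proj(c,X):
    X=np.atleast_2d(X); p=X@np.array(c['R']).T+np.array(c['t']); s=p[:,:2]/p[:,2:]
    r2=(s**2).sum(1,keepdims=True); s=s*(1+c['k1']*r2); K=np.array(c['intrinsics'])
    return np.c_[s[:,0]*K[0,0]+K[0,2],s[:,1]*K[1,1]+K[1,2]]
def ray(c,uv):
    K=np.array(c['intrinsics']); uv=np.atleast_2d(np.array(uv,float))
    d=np.c_[(uv[:,0]-K[0,2])/K[0,0],(uv[:,1]-K[1,2])/K[1,1]]; s=d.copy()
    for _ in range(20): s=d/(1+c['k1']*(s**2).sum(1,keepdims=True))
    R=np.array(c['R']); o=-R.T@np.array(c['t'])
    return o,np.c_[s,np.ones(len(s))]@R
def onplane(c,uv,z):
    o,d=ray(c,uv); return o+d*((z-o[2])/d[:,2])[:,None]
E
python3 - <<'E'
from h import *
s=get_state()
for k,v in s.items(): print(k,np.round(v,3))
for n in ['side','top','wrist']:
    c=snap(n,n+'0.png'); R=np.array(c['R']); print(n,-R.T@np.array(c['t']),R[2],c['k1'],c['intrinsics'])
E
```

```text
pics
time_s 0.0
joints [ 1.147  0.478  0.022  1.556 -0.012  1.109 -0.083]
joint_vel [ 0.001 -0.     0.    -0.     0.    -0.001 -0.   ]
tau [-1.0000e-03 -5.8286e+01  1.5340e+00 -2.7262e+01 -5.4000e-02  1.7000e-02
  0.0000e+00]
ee_pos [ 0.209 -0.641  0.247]
eef_rot [ 3.141e+00  2.000e-03 -1.255e+00]
wrist_force [-0.132 -0.357 -0.734]
moment [ 0.032 -0.024  0.027]
finger_gap 1.002
side [ 0.31498677 -1.14835447  0.78574458] [ 0.18446341  0.84569769 -0.50076808] -0.11809629520086158 [[469.94959163   0.         317.63944262]
 [  0.         469.94959163 200.02463821]
 [  0.           0.           1.        ]]
top [ 3.01266083e-01 -9.16155696e-04  1.37550935e+00] [ 0.20936589 -0.00618747 -0.9778178 ] -0.12965094678595807 [[474.14315532   0.         311.69110896]
 [  0.         474.14315532 197.86308544]
 [  0.           0.           1.        ]]
wrist [ 0.27387762 -0.62151453  0.38319587] [-0.24011624 -0.0774661  -0.96764828] -0.07003974580498255 [[339.39160249   0.         315.45349383]
 [  0.         339.39160249 203.45768587]
 [  0.           0.           1.        ]]
```

View pics/top0.png

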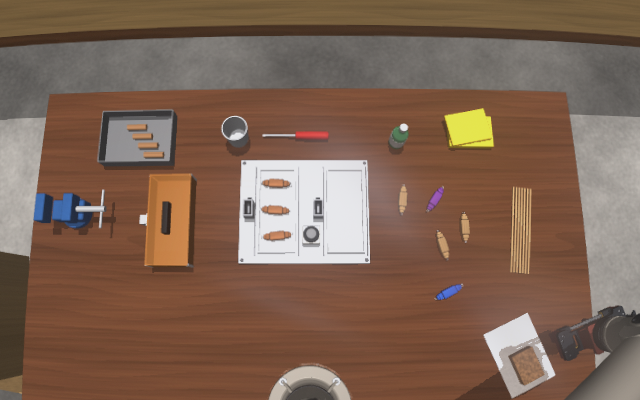

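View pics/side0.png

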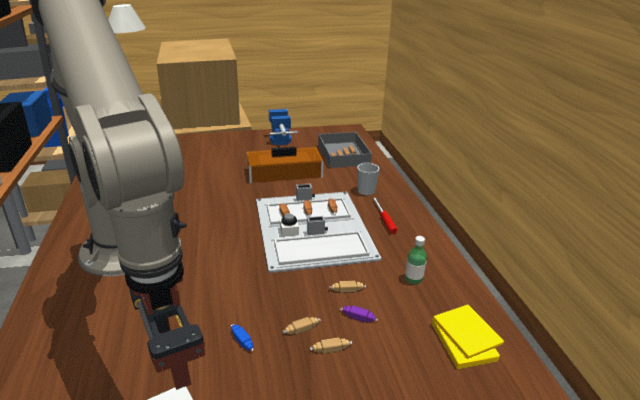

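View pics/wrist0.png

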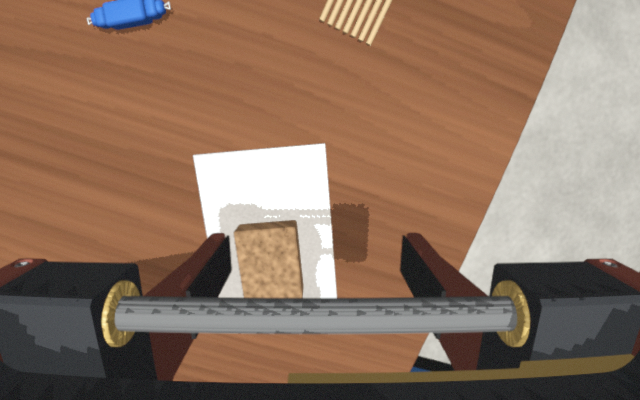

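```bash
python3 - <<'E'
import cv2
im=cv2.imread('pics/top0.png')
cv2.imwrite('pics/t1.png',cv2.resize(im[150:280,130:380],None,fx=3.2,fy=3.2,interpolation=cv2.INTER_CUBIC))
cv2.imwrite('pics/t2.png',cv2.resize(im[90:310,370:570],None,fx=2.7,fy=2.7,interpolation=cv2.INTER_CUBIC))
cv2.imwrite('pics/t3.png',cv2.resize(im[90:290,30:220],None,fx=3,fy=3,interpolation=cv2.INTER_CUBIC))
E
```

```text
(no output)
```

View pics/t1.png

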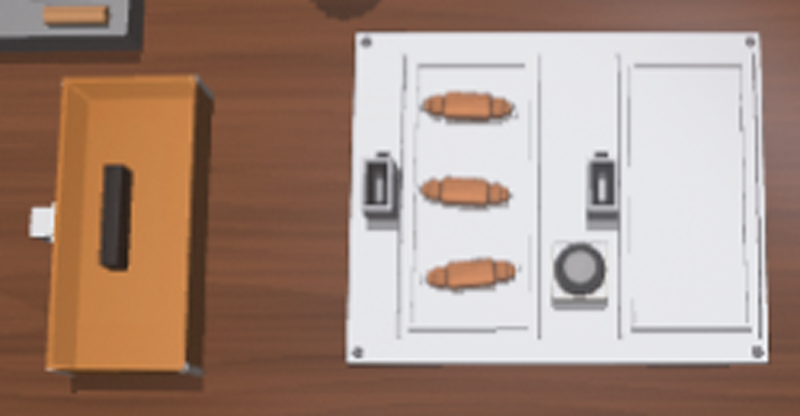

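View pics/t2.png

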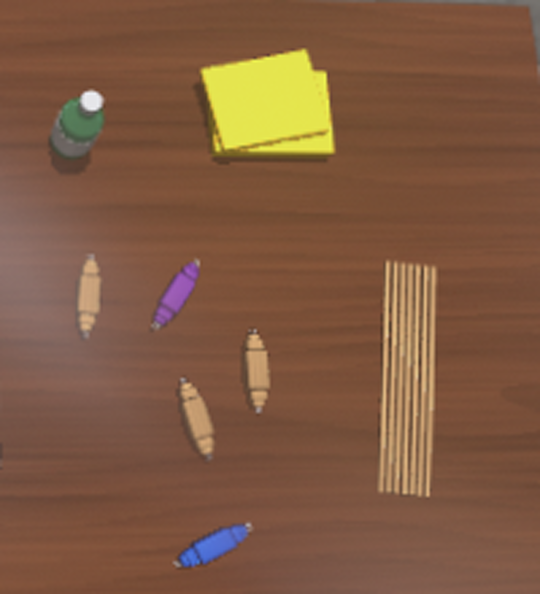

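View pics/t3.png

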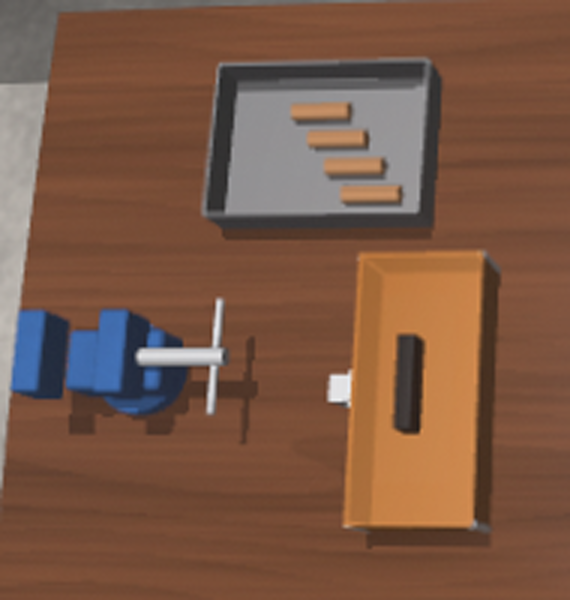

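```bash
cat >> h.py <<'E'
def blobs(c,lo,hi,amin=40,box=None):
    hsv=cv2.cvtColor(c['pixels'],cv2.COLOR_RGB2HSV); m=cv2.inRange(hsv,lo,hi)
    if box is not None:
        k=np.zeros_like(m); k[box[1]:box[3],box[0]:box[2]]=255; m&=k
    m=cv2.morphologyEx(m,cv2.MORPH_CLOSE,np.ones((3,3),np.uint8))
    cs,_=cv2.findContours(m,cv2.RETR_EXTERNAL,cv2.CHAIN_APPROX_NONE)
    return [q for q in cs if cv2.contourArea(q)>=amin],m
def blankpose(c,q,z=0.011):
    P=onplane(c,q[:,0,:],z)[:,:2]
    r=cv2.minAreaRect((P*1000).astype(np.float32)); b=cv2.boxPoints(r)
    e=[b[1]-b[0],b[2]-b[1]]; l=[np.hypot(*v) for v in e]; v=e[int(np.argmax(l))]
    a=np.degrees(np.arctan2(v[1],v[0]))%180
    return np.round(r[0],1),np.round(sorted(l),1),round(a if a<90 else a-180,1)
E
python3 - <<'E'
from h import *
c=snap('top'); hsv=cv2.cvtColor(c['pixels'],cv2.COLOR_RGB2HSV)
for p in [(403,198),(443,244),(465,227),(300,170),(345,210),(450,200),(170,250),(270,210)]: print(p,hsv[p[1],p[0]])
for box in [(380,160,500,280)]:
    qs,m=blobs(c,(8,60,150),(20,160,255),40,box)
    for q in qs: print(cv2.boundingRect(q),blankpose(c,q))
# plate
qs,m=blobs(c,(0,0,120),(180,50,255),500,(230,150,380,280))
for q in qs:
    r=cv2.minAreaRect(q); print(cv2.contourArea(q),r)
    P=onplane(c,q[:,0,:],0.010)[:,:2]*1000
    r=cv2.minAreaRect(P.astype(np.float32)); print(r); print(cv2.boxPoints(r))
cv2.imwrite('pics/m.png',m)
# hood
qs,m=blobs(c,(8,165,60),(20,255,255),500,(130,160,215,280))
for q in qs: print(cv2.contourArea(q),cv2.boundingRect(q))
cv2.imwrite('pics/mh.png',m)
E
```

```text
(403, 198) [ 15  98 201]
(443, 244) [ 15 109 198]
(465, 227) [ 15 112 201]
(300, 170) [120   4 235]
(345, 210) [113   4 235]
(450, 200) [ 10 137 123]
(170, 250) [ 14 159 201]
(270, 210) [ 11 132 206]
(437, 232, 12, 26) (array([ 453.4, -392.7]), array([22. , 77.8], dtype=float32), np.float32(15.7))
(461, 214, 9, 27) (array([ 503.4, -462.4]), array([22.7, 77.8], dtype=float32), np.float32(1.4))
(399, 186, 9, 27) (array([ 588.8, -278.6]), array([23. , 79.5], dtype=float32), np.float32(-7.5))
13272.0 ((303.5, 211.49996948242188), (102.99998474121094, 130.99996948242188), 90.0)
((556.2278442382812, 13.291091918945312), (382.0252685546875, 307.9275817871094), 89.69329071044922)
[[ 401.24374 -176.89464]
 [ 709.16693 -178.54298]
 [ 711.2119   203.47682]
 [ 403.28876  205.12517]]
1164.5 (145, 174, 38, 93)
```

```bash
python3 - <<'E'
import cv2
im=cv2.imread('pics/side0.png')
cv2.imwrite('pics/s1.png',cv2.resize(im[130:280,230:400],None,fx=4,fy=4,interpolation=cv2.INTER_CUBIC))
E
```

```text
(no output)
```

View pics/s1.png

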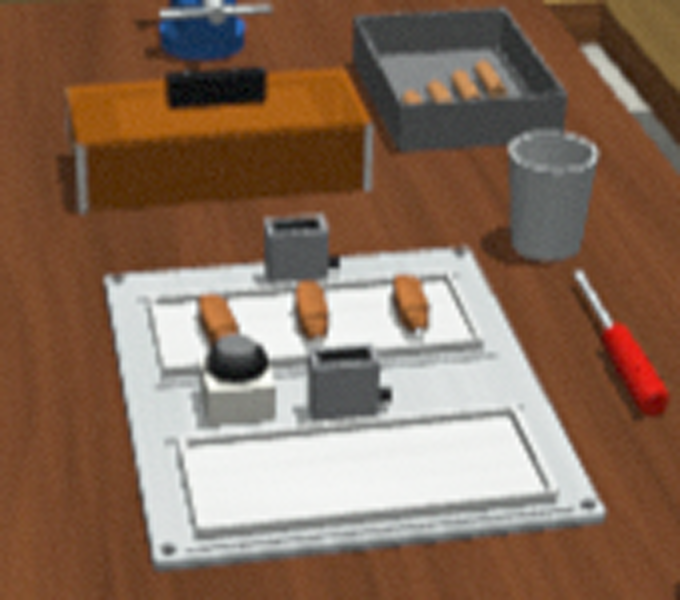

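View pics/m.png

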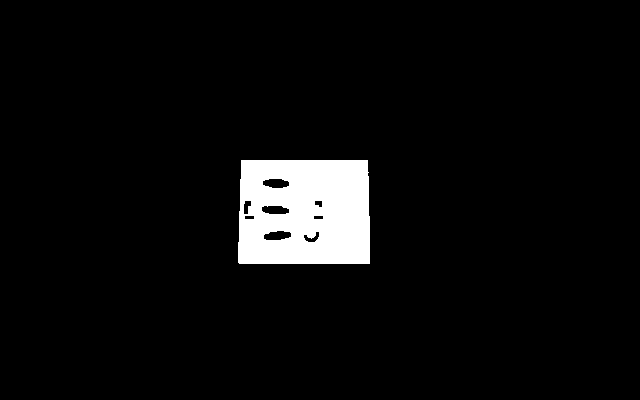

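```bash
cat >> h.py <<'E'
import json
def plan(target,yawdeg,n=None,hand=None,segs=10):
    s=get_state(); p=np.array(s['ee_pos']); y=s['eef_rot'][2]; yt=np.radians(yawdeg)
    dy=(yt-y+np.pi)%(2*np.pi)-np.pi; d=np.array(target)-p
    n0=int(max(np.ceil(np.linalg.norm(d)/0.0285),np.ceil(abs(np.degrees(dy))/4.9),1)); n=n or n0
    for i in range(n):
        ya=y+dy*i/n; R=np.array([[np.cos(ya),np.sin(ya),0],[np.sin(ya),-np.cos(ya),0],[0,0,-1]])
        l=np.round(R.T@d/n/0.03,2); print(i,list(l),'roll',round(-np.degrees(dy)/n/5,3))
    print('now',np.round(p,4),round(np.degrees(y),2),'gap',round(s['finger_gap'],3),'t',s['time_s'],'F',np.round(s['wrist_force'],1))
E
python3 - <<'E'
from h import *
plan([0.4534,-0.3927,0.12],-74.3)
E
```

```text
0 [np.float64(-0.38), np.float64(-0.74), np.float64(0.3)] roll 0.034
1 [np.float64(-0.38), np.float64(-0.73), np.float64(0.3)] roll 0.034
2 [np.float64(-0.39), np.float64(-0.73), np.float64(0.3)] roll 0.034
3 [np.float64(-0.39), np.float64(-0.73), np.float64(0.3)] roll 0.034
4 [np.float64(-0.39), np.float64(-0.73), np.float64(0.3)] roll 0.034
5 [np.float64(-0.39), np.float64(-0.73), np.float64(0.3)] roll 0.034
6 [np.float64(-0.4), np.float64(-0.73), np.float64(0.3)] roll 0.034
7 [np.float64(-0.4), np.float64(-0.73), np.float64(0.3)] roll 0.034
8 [np.float64(-0.4), np.float64(-0.73), np.float64(0.3)] roll 0.034
9 [np.float64(-0.4), np.float64(-0.73), np.float64(0.3)] roll 0.034
10 [np.float64(-0.4), np.float64(-0.72), np.float64(0.3)] roll 0.034
11 [np.float64(-0.41), np.float64(-0.72), np.float64(0.3)] roll 0.034
12 [np.float64(-0.41), np.float64(-0.72), np.float64(0.3)] roll 0.034
13 [np.float64(-0.41), np.float64(-0.72), np.float64(0.3)] roll 0.034
now [ 0.2096 -0.6413  0.2471] -71.9 gap 0.997 t 0.2 F [-0.5  0.8 -0.5]
```

servo_tool(commands=[{"dp": [-0.4,-0.73,0.3],"roll": 0.05,"hand": 0.5},{"dp": [-0.4,-0.73,0.3],"roll": 0.05,"hand": 0.5},{"dp": [-0.4,-0.73,0.3],"roll": 0.05,"hand": 0.5},{"dp": [-0.4,-0.73,0.3],"roll": 0.05,"hand": 0.5},{"dp": [-0.4,-0.73,0.3],"roll": 0.05,"hand": 0.5},{"dp": [-0.4,-0.73,0.3],"roll": 0.05,"hand": 0.5},{"dp": [-0.4,-0.73,0.3],"roll": 0.05,"hand": 0.5},{"dp": [-0.4,-0.73,0.3],"roll": 0.05,"hand": 0.5},{"dp": [-0.4,-0.73,0.3],"roll": 0.05,"hand": 0.5},{"dp": [-0.4,-0.73,0.3],"roll": 0.05,"hand": 0.5}])

```text
time_s: 1.03
ee_pos: [0.3847, -0.462, 0.1572]
eef_rot: [3.142, 0.0, -1.299]
wrist_force: [0.5, 0.3, 0.1]
finger_gap: 0.504
```

servo_tool(commands=[{"dp": [-0.4,-0.73,0.3],"roll": 0,"hand": 0.5},{"dp": [-0.4,-0.73,0.3],"roll": 0,"hand": 0.5},{"dp": [-0.4,-0.73,0.3],"roll": 0,"hand": 0.5},{"dp": [-0.4,-0.73,0.3],"roll": 0,"hand": 0.5},{"dp": [0,0,0],"roll": 0,"hand": 0.5},{"dp": [0,0,0],"roll": 0,"hand": 0.5}])

```text
time_s: 1.53
ee_pos: [0.4565, -0.3915, 0.121]
eef_rot: [3.141, 0.001, -1.295]
wrist_force: [-0.2, -0.2, -0.1]
finger_gap: 0.498
```

```bash
cat >> h.py <<'E'
def show(c,fn): cv2.imwrite('pics/'+fn,cv2.cvtColor(c['pixels'],cv2.COLOR_RGB2BGR))
PALE=((8,60,150),(20,160,255))
E
python3 - <<'E'
from h import *
c=snap('wrist','w1.png'); t=snap('top','t4.png')
qs,m=blobs(c,*PALE,150)
for q in qs: print('w',cv2.boundingRect(q),blankpose(c,q))
qs,m=blobs(t,*PALE,40,(380,160,500,280))
for q in qs: print('t',cv2.boundingRect(q),blankpose(t,q))
plan([0.4534,-0.3927,0.03],-74.3)
E
```

```text
w (317, 334, 70, 39) (array([ 339.9, -458.8]), array([39.5, 60.9], dtype=float32), np.float32(-74.4))
w (541, 328, 24, 45) (array([ 385.9, -633.4]), array([17.4, 47.6], dtype=float32), np.float32(16.2))
w (66, 328, 25, 39) (array([ 273.5, -223.5]), array([15.6, 40. ], dtype=float32), np.float32(16.1))
w (0, 225, 120, 69) (array([ 347.6, -199. ]), array([ 45.3, 105.5], dtype=float32), np.float32(87.9))
w (0, 190, 191, 73) (array([ 395.4, -227.7]), array([ 37.6, 162.1], dtype=float32), np.float32(-89.8))
w (49, 0, 591, 295) (array([ 497.4, -417.6]), array([226.8, 481.7], dtype=float32), np.float32(-72.5))
w (68, 0, 144, 59) (array([ 546. , -240.7]), array([ 38. , 102.3], dtype=float32), np.float32(-77.0))
t (399, 186, 9, 27) (array([ 588.8, -278.6]), array([23. , 79.5], dtype=float32), np.float32(-7.5))
0 [np.float64(-0.01), np.float64(0.01), np.float64(0.76)] roll -0.008
1 [np.float64(-0.01), np.float64(0.01), np.float64(0.76)] roll -0.008
2 [np.float64(-0.01), np.float64(0.01), np.float64(0.76)] roll -0.008
3 [np.float64(-0.01), np.float64(0.01), np.float64(0.76)] roll -0.008
now [ 0.4548 -0.3942  0.1218] -74.47 gap 0.497 t 1.6333 F [-0.8 -1.2  0.4]
```

View pics/w1.png

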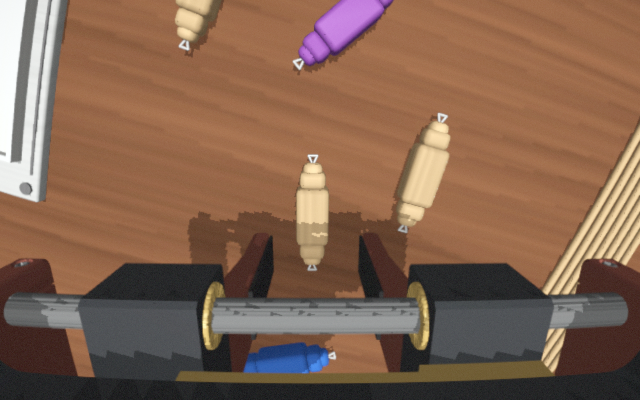

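```bash
python3 - <<'E'
from h import *
c=snap('wrist')
print(onplane(c,[[312,212],[424,172]],0.011)); 
s=[get_state()['ee_pos'] for _ in range(3)];print(np.round(s,4))
E
```

```text
[[ 0.45078844 -0.39397629  0.011     ]
 [ 0.50266961 -0.46572515  0.011     ]]
[[ 0.4545 -0.3946  0.122 ]
 [ 0.4545 -0.3946  0.122 ]
 [ 0.4545 -0.3946  0.122 ]]
```

servo_tool(commands=[{"dp": [0,0,0.8],"roll": 0,"hand": 0.5},{"dp": [0,0,0.8],"roll": 0,"hand": 0.5},{"dp": [0,0,0.8],"roll": 0,"hand": 0.5},{"dp": [0,0,0.6],"roll": 0,"hand": 0.5},{"dp": [0,0,0],"roll": 0,"hand": 0.5}])

```text
time_s: 2.1
ee_pos: [0.4525, -0.3931, 0.0286]
eef_rot: [3.138, 0.004, -1.301]
wrist_force: [-0.8, 0.4, -0.1]
finger_gap: 0.499
```

servo_tool(commands=[{"dp": [0,0,0],"roll": 0,"hand": 0.0},{"dp": [0,0,0],"roll": 0,"hand": 0.0},{"dp": [0,0,0],"roll": 0,"hand": 0.0},{"dp": [0,0,0],"roll": 0,"hand": 0.0},{"dp": [0,0,0],"roll": 0,"hand": 0.0},{"dp": [0,0,-1],"roll": 0,"hand": 0.0},{"dp": [0,0,-1],"roll": 0,"hand": 0.0},{"dp": [0,0,-1],"roll": 0,"hand": 0.0},{"dp": [0,0,-0.6],"roll": 0,"hand": 0.0},{"dp": [0,0,0],"roll": 0,"hand": 0.0}], force=25)

```text
time_s: 2.93
ee_pos: [0.4578, -0.395, 0.1447]
eef_rot: [-3.136, -0.007, -1.299]
wrist_force: [0.4, -0.6, -0.5]
finger_gap: 0.271
```

```bash
python3 - <<'E'
from h import *
c=snap('wrist','w2.png')
plan([0.556-0.075,-0.087,0.13],0)
plan([0.556-0.075,-0.087,0.13],-180)
print(get_state()['joints'])
E
```

```text
0 [np.float64(-0.6), np.float64(-0.22), np.float64(0.03)] roll -0.93
1 [np.float64(-0.58), np.float64(-0.27), np.float64(0.03)] roll -0.93
2 [np.float64(-0.56), np.float64(-0.31), np.float64(0.03)] roll -0.93
3 [np.float64(-0.53), np.float64(-0.36), np.float64(0.03)] roll -0.93
4 [np.float64(-0.5), np.float64(-0.4), np.float64(0.03)] roll -0.93
5 [np.float64(-0.47), np.float64(-0.44), np.float64(0.03)] roll -0.93
6 [np.float64(-0.43), np.float64(-0.48), np.float64(0.03)] roll -0.93
7 [np.float64(-0.39), np.float64(-0.51), np.float64(0.03)] roll -0.93
8 [np.float64(-0.35), np.float64(-0.54), np.float64(0.03)] roll -0.93
9 [np.float64(-0.3), np.float64(-0.57), np.float64(0.03)] roll -0.93
10 [np.float64(-0.25), np.float64(-0.59), np.float64(0.03)] roll -0.93
11 [np.float64(-0.21), np.float64(-0.61), np.float64(0.03)] roll -0.93
12 [np.float64(-0.16), np.float64(-0.62), np.float64(0.03)] roll -0.93
13 [np.float64(-0.11), np.float64(-0.63), np.float64(0.03)] roll -0.93
14 [np.float64(-0.05), np.float64(-0.64), np.float64(0.03)] roll -0.93
15 [np.float64(-0.0), np.float64(-0.64), np.float
[... 1070 characters left out ...]
4(-0.32), np.float64(0.34), np.float64(0.02)] roll 0.96
15 [np.float64(-0.29), np.float64(0.37), np.float64(0.02)] roll 0.96
16 [np.float64(-0.26), np.float64(0.39), np.float64(0.02)] roll 0.96
17 [np.float64(-0.22), np.float64(0.41), np.float64(0.02)] roll 0.96
18 [np.float64(-0.19), np.float64(0.43), np.float64(0.02)] roll 0.96
19 [np.float64(-0.15), np.float64(0.44), np.float64(0.02)] roll 0.96
20 [np.float64(-0.11), np.float64(0.45), np.float64(0.02)] roll 0.96
21 [np.float64(-0.08), np.float64(0.46), np.float64(0.02)] roll 0.96
now [ 0.4568 -0.3941  0.1423] -74.41 gap 0.269 t 2.9833 F [-0.1  1.1 -1.4]
[ 0.65035521  0.47512854 -0.05490589  1.82662428  0.03412662  0.83550488
 -0.71997297]
```

View pics/w2.png

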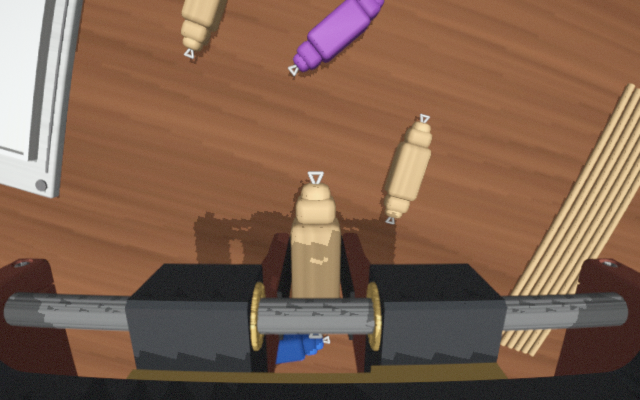

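servo_tool(commands=[{"dp": [-0.6,-0.22,0.03],"roll": -0.93,"hand": 0},{"dp": [-0.58,-0.27,0.03],"roll": -0.93,"hand": 0},{"dp": [-0.56,-0.31,0.03],"roll": -0.93,"hand": 0},{"dp": [-0.53,-0.36,0.03],"roll": -0.93,"hand": 0},{"dp": [-0.5,-0.4,0.03],"roll": -0.93,"hand": 0},{"dp": [-0.47,-0.44,0.03],"roll": -0.93,"hand": 0},{"dp": [-0.43,-0.48,0.03],"roll": -0.93,"hand": 0},{"dp": [-0.39,-0.51,0.03],"roll": -0.93,"hand": 0},{"dp": [-0.35,-0.54,0.03],"roll": -0.93,"hand": 0},{"dp": [-0.3,-0.57,0.03],"roll": -0.93,"hand": 0}])

```text
time_s: 3.82
ee_pos: [0.4696, -0.1999, 0.1293]
eef_rot: [3.141, 0.002, -0.483]
wrist_force: [-0.7, -0.1, -0.1]
finger_gap: 0.27
```

servo_tool(commands=[{"dp": [-0.25,-0.59,0.03],"roll": -0.93,"hand": 0},{"dp": [-0.21,-0.61,0.03],"roll": -0.93,"hand": 0},{"dp": [-0.16,-0.62,0.03],"roll": -0.93,"hand": 0},{"dp": [-0.11,-0.63,0.03],"roll": -0.93,"hand": 0},{"dp": [-0.05,-0.64,0.03],"roll": -0.93,"hand": 0},{"dp": [0,-0.64,0.03],"roll": -0.93,"hand": 0},{"dp": [0,0,0],"roll": 0,"hand": 0},{"dp": [0,0,0],"roll": 0,"hand": 0}])

```text
time_s: 4.48
ee_pos: [0.4789, -0.0852, 0.1243]
eef_rot: [-3.141, 0.002, 0.001]
wrist_force: [-0.6, -0.2, -1.3]
finger_gap: 0.274
```

```bash
python3 - <<'E'
from h import *
c=snap('wrist','w3.png');c=snap('top','t5.png')
plan([0.556-0.075,-0.087,0.044],0)
E
```

```text
0 [np.float64(0.02), np.float64(-0.0), np.float64(0.9)] roll -0.009
1 [np.float64(0.02), np.float64(-0.0), np.float64(0.9)] roll -0.009
2 [np.float64(0.02), np.float64(-0.0), np.float64(0.9)] roll -0.009
now [ 0.479  -0.087   0.1246] -0.13 gap 0.271 t 4.5833 F [ 0.7 -0.7  0.1]
```

View pics/w3.png

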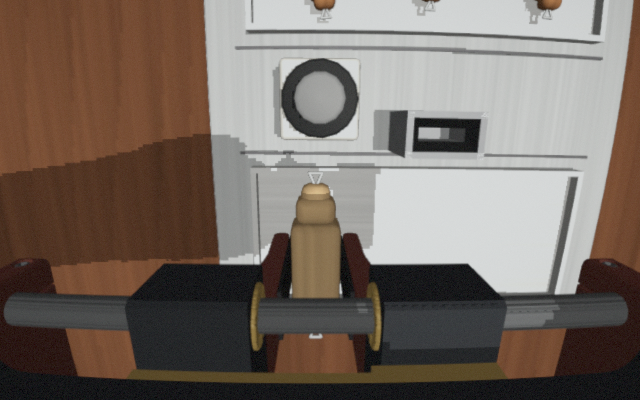

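View pics/t5.png

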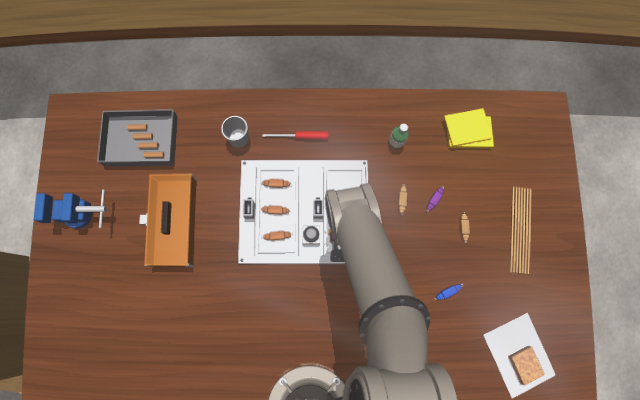

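```bash
python3 - <<'E'
from h import *
im=cv2.imread('pics/w3.png')
cv2.imwrite('pics/w3c.png',cv2.resize(im[40:230,230:620],None,fx=2,fy=2,interpolation=cv2.INTER_CUBIC))
c=snap('wrist')
print('slot mouth',onplane(c,[[414,118],[480,118],[480,151],[414,151]],0.06)[:,:2])
print('switch top',onplane(c,[[407,113],[487,113],[484,156],[407,156]],0.06)[:,:2])
t=snap('top')
print('top slot',onplane(t,[[318,208]],0.06))
E
```

```text
slot mouth [[ 0.53534514 -0.02124567]
 [ 0.57462165 -0.02077239]
 [ 0.5766951  -0.04006499]
 [ 0.53655265 -0.04033824]]
switch top [[ 0.53108629 -0.01845216]
 [ 0.57856438 -0.01784096]
 [ 0.57951871 -0.04303781]
 [ 0.53254306 -0.04331609]]
top slot [[ 0.55355875 -0.02687786  0.06      ]]
```

View pics/w3c.png

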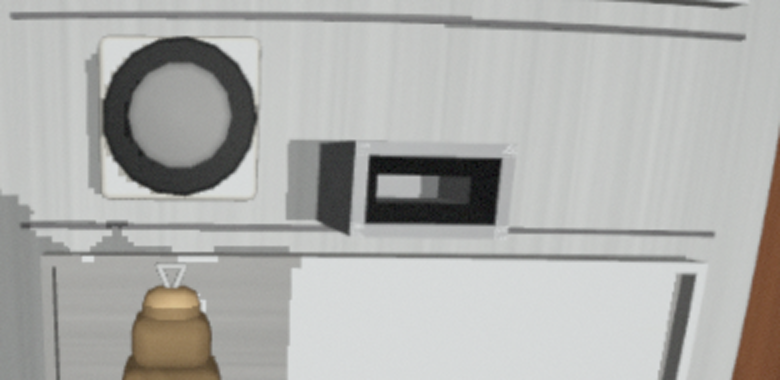

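servo_tool(commands=[{"dp": [0.03,0,0.9],"roll": 0,"hand": 0},{"dp": [0.03,0,0.9],"roll": 0,"hand": 0},{"dp": [0.0,0,0.6],"roll": 0,"hand": 0},{"dp": [0,0,0.28],"roll": 0,"hand": 0},{"dp": [0,0,0],"roll": 0,"hand": 0}])

```text
time_s: 5.1
ee_pos: [0.4809, -0.0871, 0.044]
eef_rot: [3.141, 0.002, -0.002]
wrist_force: [-0.1, 0.4, 0.1]
finger_gap: 0.27
```

servo_tool(commands=[{"dp": [0,0,-0.9],"roll": 0,"hand": 0},{"dp": [0,0.3,-0.9],"roll": 0,"hand": 0},{"dp": [0,0.5,-0.9],"roll": 0,"hand": 0},{"dp": [0,0,0],"roll": 0,"hand": 0},{"dp": [0,0,0],"roll": 0,"hand": 0}])

```text
time_s: 5.52
ee_pos: [0.4823, -0.1119, 0.1272]
eef_rot: [3.14, -0.003, -0.004]
wrist_force: [-0.4, 0.1, -1.2]
finger_gap: 0.274
```

```bash
python3 - <<'E'
from h import *
c=snap('wrist','w4.png')
im=cv2.imread('pics/w4.png')
cv2.imwrite('pics/w4c.png',cv2.resize(im[0:300,180:640],None,fx=1.7,fy=1.7,interpolation=cv2.INTER_CUBIC))
im=cv2.imread('pics/top0.png')
cv2.imwrite('pics/t6.png',cv2.resize(im[150:280,235:375],None,fx=5,fy=4.5,interpolation=cv2.INTER_CUBIC))
plan([0.481,-0.11,0.044],0)
E
```

```text
0 [np.float64(-0.0), np.float64(-0.01), np.float64(0.91)] roll -0.009
1 [np.float64(-0.0), np.float64(-0.01), np.float64(0.91)] roll -0.009
2 [np.float64(-0.0), np.float64(-0.01), np.float64(0.91)] roll -0.009
now [ 0.4813 -0.1109  0.126 ] -0.13 gap 0.272 t 5.5667 F [-0.2  0.  -0.3]
```

View pics/w4c.png

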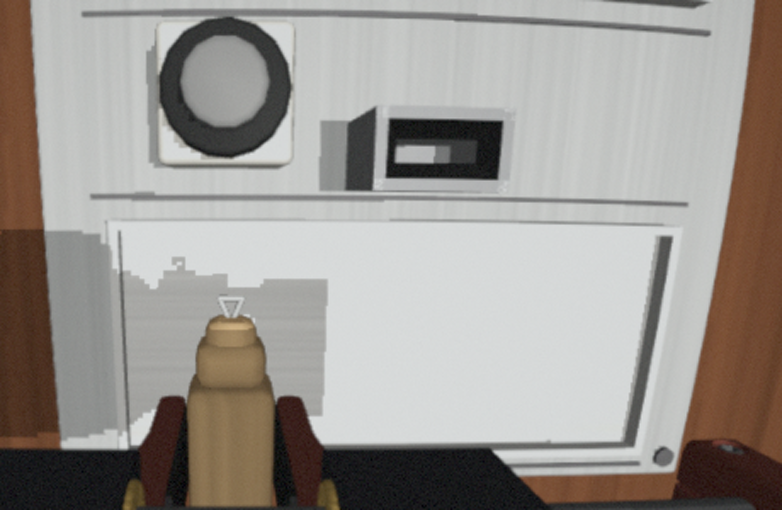

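View pics/t6.png

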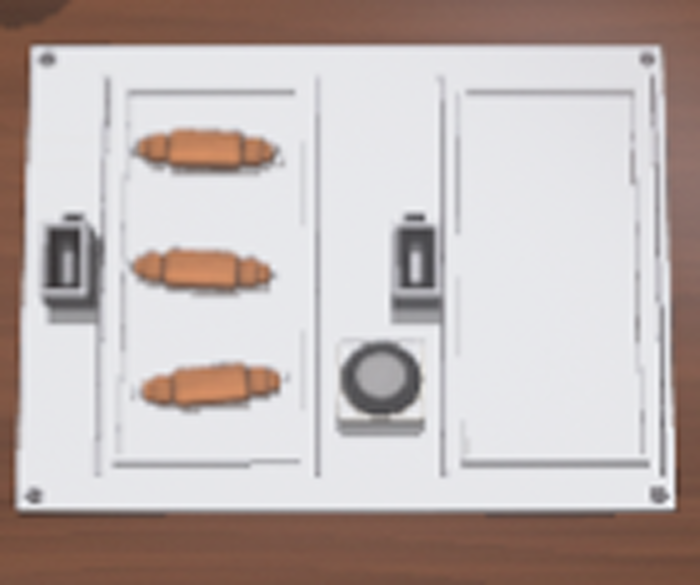

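```bash
python3 - <<'E'
from h import *
c=snap('wrist')
f=lambda L:np.array(L)/1.7+[180,0]
print('rim',onplane(c,f([[107,221],[681,228],[640,452],[125,448]]),0.021)[:,:2])
print('mouth',onplane(c,f([[387,120],[503,122],[501,180],[387,179]]),0.06)[:,:2].mean(0), onplane(c,f([[375,106],[515,109],[509,192],[375,190]]),0.06)[:,:2])
print('grooves',onplane(c,f([[90,196],[688,204]]),0.010)[:,:2])
t=snap('top'); g=lambda L:np.array(L)/[5,4.5]+[235,150]
print('top: tray inner',onplane(t,g([[466,92],[634,92],[650,464],[460,464]]),0.021)[:,:2])
print('top slotR',onplane(t,g([[417,259]]),0.06),'slotL',onplane(t,g([[67,259]]),0.06))
print('screws',onplane(t,g([[47,59],[648,59],[659,495],[34,496]]),0.01)[:,:2])
E
```

```text
rim [[ 0.42994262 -0.05360824]
 [ 0.67518695 -0.05474832]
 [ 0.67511204 -0.15943698]
 [ 0.43252945 -0.15484191]]
mouth [ 0.55348298 -0.02835164] [[ 0.52881402 -0.01442018]
 [ 0.57665212 -0.01441259]
 [ 0.57719389 -0.04181803]
 [ 0.53014825 -0.04171404]]
grooves [[ 0.42085018 -0.04347958]
 [ 0.68569504 -0.0445574 ]]
top: tray inner [[ 0.67404271 -0.05888548]
 [ 0.67365951 -0.15860861]
 [ 0.42880935 -0.16101498]
 [ 0.42968468 -0.05219419]]
top slotR [[ 0.55483112 -0.02801973  0.06      ]] slotL [[0.55582653 0.17004076 0.06      ]]
screws [[ 0.70132596  0.19165694]
 [ 0.69946539 -0.16901246]
 [ 0.40994511 -0.1669934 ]
 [ 0.41123804  0.19266375]]
```

servo_tool(commands=[{"dp": [-0.1,-0.1,0.8],"roll": 0,"hand": 0},{"dp": [0,0,0.8],"roll": 0,"hand": 0},{"dp": [0.0,0,0.7],"roll": 0,"hand": 0},{"dp": [0,0,0.4],"roll": 0,"hand": 0},{"dp": [0,0,0],"roll": 0,"hand": 0},{"dp": [0,0,0],"roll": 0,"hand": 0}])

```text
time_s: 6.17
ee_pos: [0.4773, -0.1063, 0.0433]
eef_rot: [-3.141, 0.003, 0.001]
wrist_force: [-0.7, 0.6, 0.4]
finger_gap: 0.273
```

servo_tool(commands=[{"dp": [0,0,0.05],"roll": 0,"hand": 0},{"dp": [0,0,0],"roll": 0,"hand": 0.5},{"dp": [0,0,0],"roll": 0,"hand": 0.5},{"dp": [0,0,0],"roll": 0,"hand": 0.5},{"dp": [0,0,-0.8],"roll": 0,"hand": 0.5},{"dp": [0,0,-1],"roll": 0,"hand": 0.5},{"dp": [0,0,-1],"roll": 0,"hand": 0.5},{"dp": [0,0,0],"roll": 0,"hand": 0.5}])

```text
time_s: 6.83
ee_pos: [0.4817, -0.1075, 0.1325]
eef_rot: [3.14, -0.009, -0.0]
wrist_force: [-0.2, -0.3, -0.9]
finger_gap: 0.498
```

```bash
python3 - <<'E'
from h import *
t=snap('top')
qs,m=blobs(t,*PALE,40,(380,160,500,280))
for q in qs: print('t',cv2.boundingRect(q),blankpose(t,q))
# nearest: C
plan([0.5888,-0.2786,0.12],-97.5)
E
```

```text
t (461, 214, 9, 27) (array([ 503.4, -462.3]), array([22.8, 77.8], dtype=float32), np.float32(1.9))
t (399, 184, 9, 29) (array([ 591.6, -279. ]), array([23. , 85.3], dtype=float32), np.float32(-7.5))
0 [np.float64(0.18), np.float64(0.28), np.float64(0.02)] roll 0.975
1 [np.float64(0.2), np.float64(0.27), np.float64(0.02)] roll 0.975
2 [np.float64(0.23), np.float64(0.25), np.float64(0.02)] roll 0.975
3 [np.float64(0.25), np.float64(0.23), np.float64(0.02)] roll 0.975
4 [np.float64(0.27), np.float64(0.21), np.float64(0.02)] roll 0.975
5 [np.float64(0.28), np.float64(0.18), np.float64(0.02)] roll 0.975
6 [np.float64(0.3), np.float64(0.16), np.float64(0.02)] roll 0.975
7 [np.float64(0.31), np.float64(0.13), np.float64(0.02)] roll 0.975
8 [np.float64(0.32), np.float64(0.11), np.float64(0.02)] roll 0.975
9 [np.float64(0.33), np.float64(0.08), np.float64(0.02)] roll 0.975
10 [np.float64(0.33), np.float64(0.05), np.float64(0.02)] roll 0.975
11 [np.float64(0.34), np.float64(0.02), np.float64(0.02)] roll 0.975
12 [np.float64(0.34), np.float64(-0.01), np.float64(0.02)] roll 0.975
13 [np.float64(0.34), np.float64(-0.03), np.float64(0.02)] roll 0.975
14 [np.float64(0.33), np.float64(-0.06), np.float64(0.02)] roll 0.975
15 [np.float64(0.33), np.float64(-0.09), np.float64(0.02)] roll 0.975
16 [np.float64(0.32), np.float64(-0.12), np.float64(0.02)] roll 0.975
17 [np.float64(0.31), np.float64(-0.14), np.float64(0.02)] roll 0.975
18 [np.float64(0.29), np.float64(-0.17), np.float64(0.02)] roll 0.975
19 [np.float64(0.28), np.float64(-0.19), np.float64(0.02)] roll 0.975
now [ 0.4806 -0.1076  0.1303] -0.05 gap 0.501 t 6.8833 F [ 0.9  0.3 -1.6]
```

servo_tool(commands=[{"dp": [0.18,0.28,0],"roll": 0.975,"hand": 0.5},{"dp": [0.2,0.27,0],"roll": 0.975,"hand": 0.5},{"dp": [0.23,0.25,0],"roll": 0.975,"hand": 0.5},{"dp": [0.25,0.23,0],"roll": 0.975,"hand": 0.5},{"dp": [0.27,0.21,0],"roll": 0.975,"hand": 0.5},{"dp": [0.28,0.18,0],"roll": 0.975,"hand": 0.5},{"dp": [0.3,0.16,0],"roll": 0.975,"hand": 0.5},{"dp": [0.31,0.13,0],"roll": 0.975,"hand": 0.5},{"dp": [0.32,0.11,0],"roll": 0.975,"hand": 0.5},{"dp": [0.33,0.08,0],"roll": 0.975,"hand": 0.5}])

```text
time_s: 7.72
ee_pos: [0.5325, -0.1929, 0.1262]
eef_rot: [3.14, 0.001, -0.855]
wrist_force: [-0.2, 0.4, 0.2]
finger_gap: 0.5
```

servo_tool(commands=[{"dp": [0.33,0.05,0],"roll": 0.975,"hand": 0.5},{"dp": [0.34,0.02,0],"roll": 0.975,"hand": 0.5},{"dp": [0.34,-0.01,0],"roll": 0.975,"hand": 0.5},{"dp": [0.34,-0.03,0],"roll": 0.975,"hand": 0.5},{"dp": [0.33,-0.06,0],"roll": 0.975,"hand": 0.5},{"dp": [0.33,-0.09,0],"roll": 0.975,"hand": 0.5},{"dp": [0.32,-0.12,0],"roll": 0.975,"hand": 0.5},{"dp": [0.31,-0.14,0],"roll": 0.975,"hand": 0.5},{"dp": [0.29,-0.17,0],"roll": 0.975,"hand": 0.5},{"dp": [0.28,-0.19,0],"roll": 0.975,"hand": 0.5}])

```text
time_s: 8.55
ee_pos: [0.5868, -0.2788, 0.126]
eef_rot: [3.14, -0.0, -1.706]
wrist_force: [-0.2, -0.2, 0.1]
finger_gap: 0.503
```

servo_tool(commands=[{"dp": [0,0,0.2],"roll": 0,"hand": 0.5},{"dp": [0,0,0],"roll": 0,"hand": 0.5}])

```text
time_s: 8.72
ee_pos: [0.5861, -0.2782, 0.1191]
eef_rot: [3.138, 0.0, -1.7]
wrist_force: [-0.6, 0.4, -1.4]
finger_gap: 0.502
```

```bash
python3 - <<'E'
from h import *
c=snap('wrist','w5.png')
plan([0.5888,-0.2786,0.03],-97.5)
E
```

```text
0 [np.float64(0.0), np.float64(-0.02), np.float64(0.75)] roll 0.008
1 [np.float64(0.0), np.float64(-0.02), np.float64(0.75)] roll 0.008
2 [np.float64(0.0), np.float64(-0.02), np.float64(0.75)] roll 0.008
3 [np.float64(0.0), np.float64(-0.02), np.float64(0.75)] roll 0.008
now [ 0.5861 -0.2777  0.1195] -97.35 gap 0.498 t 8.7667 F [ 0.2 -0.3 -0.3]
```

View pics/w5.png

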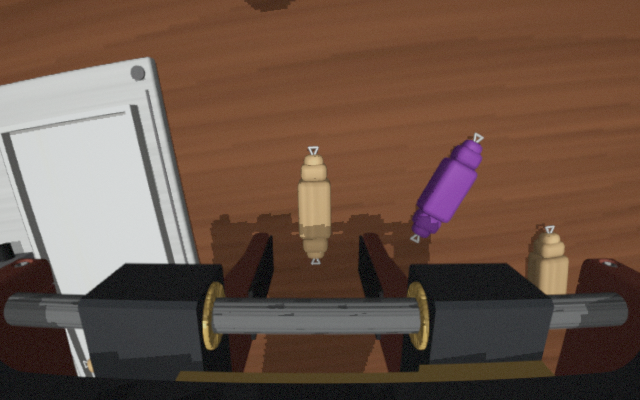

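servo_tool(commands=[{"dp": [0,-0.1,0.8],"roll": 0,"hand": 0.5},{"dp": [0,0,0.8],"roll": 0,"hand": 0.5},{"dp": [0,0,0.8],"roll": 0,"hand": 0.5},{"dp": [0,0,0.6],"roll": 0,"hand": 0.5},{"dp": [0,0,0],"roll": 0,"hand": 0.5},{"dp": [0,0,0],"roll": 0,"hand": 0},{"dp": [0,0,0],"roll": 0,"hand": 0},{"dp": [0,0,0],"roll": 0,"hand": 0},{"dp": [0,0,0],"roll": 0,"hand": 0},{"dp": [0,0,0],"roll": 0,"hand": 0}])

```text
time_s: 9.6
ee_pos: [0.5912, -0.2792, 0.033]
eef_rot: [-3.139, -0.001, -1.702]
wrist_force: [-0.3, -0.2, 5.8]
finger_gap: 0.271
```

servo_tool(commands=[{"dp": [0,0,-1],"roll": 0,"hand": 0},{"dp": [0,0,-1],"roll": 0,"hand": 0},{"dp": [0,0,-1],"roll": 0,"hand": 0},{"dp": [0,0,-0.3],"roll": 0,"hand": 0},{"dp": [0,0,0],"roll": 0,"hand": 0}])

```text
time_s: 10.02
ee_pos: [0.5922, -0.2798, 0.1339]
eef_rot: [-3.135, -0.002, -1.702]
wrist_force: [-0.7, 0.3, -0.5]
finger_gap: 0.27
```

```bash
python3 - <<'E'
from h import *
c=snap('wrist','w6.png')
plan([0.553,-0.108,0.13],-0.2)
E
```

```text
0 [np.float64(-0.27), np.float64(0.1), np.float64(0.0)] roll -0.973
1 [np.float64(-0.28), np.float64(0.08), np.float64(0.0)] roll -0.973
2 [np.float64(-0.29), np.float64(0.05), np.float64(0.0)] roll -0.973
3 [np.float64(-0.29), np.float64(0.03), np.float64(0.0)] roll -0.973
4 [np.float64(-0.29), np.float64(0.0), np.float64(0.0)] roll -0.973
5 [np.float64(-0.29), np.float64(-0.02), np.float64(0.0)] roll -0.973
6 [np.float64(-0.29), np.float64(-0.05), np.float64(0.0)] roll -0.973
7 [np.float64(-0.28), np.float64(-0.07), np.float64(0.0)] roll -0.973
8 [np.float64(-0.28), np.float64(-0.09), np.float64(0.0)] roll -0.973
9 [np.float64(-0.27), np.float64(-0.12), np.float64(0.0)] roll -0.973
10 [np.float64(-0.26), np.float64(-0.14), np.float64(0.0)] roll -0.973
11 [np.float64(-0.24), np.float64(-0.16), np.float64(0.0)] roll -0.973
12 [np.float64(-0.23), np.float64(-0.18), np.float64(0.0)] roll -0.973
13 [np.float64(-0.21), np.float64(-0.2), np.float64(0.0)] roll -0.973
14 [np.float64(-0.19), np.float64(-0.22), np.float64(0.0)] roll -0.973
15 [np.float64(-0.18), np.float64(-0.23), np.float64(0.0)] roll -0.973
16 [np.float64(-0.16), np.float64(-0.25), np.float64(0.0)] roll -0.973
17 [np.float64(-0.13), np.float64(-0.26), np.float64(0.0)] roll -0.973
18 [np.float64(-0.11), np.float64(-0.27), np.float64(0.0)] roll -0.973
19 [np.float64(-0.09), np.float64(-0.28), np.float64(0.0)] roll -0.973
now [ 0.5908 -0.2792  0.1315] -97.51 gap 0.272 t 10.0667 F [ 0.2 -0.6 -0.9]
```

servo_tool(commands=[{"dp": [-0.27,0.1,0],"roll": -0.975,"hand": 0},{"dp": [-0.28,0.08,0],"roll": -0.975,"hand": 0},{"dp": [-0.29,0.05,0],"roll": -0.975,"hand": 0},{"dp": [-0.29,0.03,0],"roll": -0.975,"hand": 0},{"dp": [-0.29,0,0],"roll": -0.975,"hand": 0},{"dp": [-0.29,-0.02,0],"roll": -0.975,"hand": 0},{"dp": [-0.29,-0.05,0],"roll": -0.975,"hand": 0},{"dp": [-0.28,-0.07,0],"roll": -0.975,"hand": 0},{"dp": [-0.28,-0.09,0],"roll": -0.975,"hand": 0},{"dp": [-0.27,-0.12,0],"roll": -0.975,"hand": 0}])

```text
time_s: 10.9
ee_pos: [0.5695, -0.1926, 0.128]
eef_rot: [3.14, 0.003, -0.846]
wrist_force: [0.1, 0.4, -0.2]
finger_gap: 0.272
```

servo_tool(commands=[{"dp": [-0.26,-0.14,0],"roll": -0.975,"hand": 0},{"dp": [-0.24,-0.16,0],"roll": -0.975,"hand": 0},{"dp": [-0.23,-0.18,0],"roll": -0.975,"hand": 0},{"dp": [-0.21,-0.2,0],"roll": -0.975,"hand": 0},{"dp": [-0.19,-0.22,0],"roll": -0.975,"hand": 0},{"dp": [-0.18,-0.23,0],"roll": -0.975,"hand": 0},{"dp": [-0.16,-0.25,0],"roll": -0.975,"hand": 0},{"dp": [-0.13,-0.26,0],"roll": -0.975,"hand": 0},{"dp": [-0.11,-0.27,0],"roll": -0.95,"hand": 0},{"dp": [-0.09,-0.28,0],"roll": -0.95,"hand": 0}])

```text
time_s: 11.73
ee_pos: [0.5504, -0.1072, 0.1282]
eef_rot: [-3.14, 0.003, 0.0]
wrist_force: [0.0, 0.6, -0.1]
finger_gap: 0.27
```

servo_tool(commands=[{"dp": [0,0,0.5],"roll": 0,"hand": 0},{"dp": [0,0,0],"roll": 0,"hand": 0}])

```text
time_s: 11.9
ee_pos: [0.5493, -0.107, 0.1118]
eef_rot: [-3.14, 0.006, -0.003]
wrist_force: [-0.2, -0.9, -0.8]
finger_gap: 0.27
```

```bash
python3 - <<'E'
from h import *
c=snap('wrist','w7.png')
plan([0.553,-0.108,0.044],-0.2)
E
```

```text
0 [np.float64(0.04), np.float64(0.0), np.float64(0.76)] roll -0.003
1 [np.float64(0.04), np.float64(0.0), np.float64(0.76)] roll -0.003
2 [np.float64(0.04), np.float64(0.0), np.float64(0.76)] roll -0.003
now [ 0.5497 -0.1075  0.1127] -0.24 gap 0.274 t 11.95 F [ 0.1  0.2 -0.1]
```

View pics/w7.png

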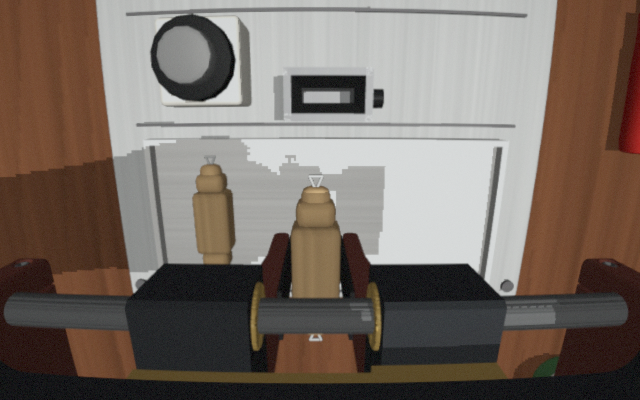

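```bash
python3 - <<'E'
from h import *
c=snap('wrist')
print(onplane(c,[[291,76],[366,76],[366,115],[291,115]],0.06)[:,:2], onplane(c,[[328.5,95.5],[283,69],[373,69]],0.06), get_state()['ee_pos'])
E
```

```text
[[ 0.53595335 -0.01990984]
 [ 0.57570516 -0.02001532]
 [ 0.57624135 -0.04025467]
 [ 0.53557086 -0.04014472]] [[ 0.55585933 -0.03002868  0.06      ]
 [ 0.53178742 -0.01632009  0.06      ]
 [ 0.57932336 -0.01644929  0.06      ]] [ 0.55048659 -0.10791186  0.1136506 ]
```

servo_tool(commands=[{"dp": [0.06,0,0.8],"roll": 0,"hand": 0},{"dp": [0.06,0,0.8],"roll": 0,"hand": 0},{"dp": [0,0,0.5],"roll": 0,"hand": 0},{"dp": [0,0,0.16],"roll": 0,"hand": 0},{"dp": [0,0,0],"roll": 0,"hand": 0},{"dp": [0,0,0],"roll": 0,"hand": 0}])

```text
time_s: 12.5
ee_pos: [0.5556, -0.1082, 0.0477]
eef_rot: [-3.142, 0.0, -0.005]
wrist_force: [-0.1, 0.7, -0.9]
finger_gap: 0.273
```

servo_tool(commands=[{"dp": [0,0,0.06],"roll": 0,"hand": 0},{"dp": [0,0,0.0],"roll": 0,"hand": 0},{"dp": [0,0,0],"roll": 0,"hand": 0}])

```text
time_s: 12.75
ee_pos: [0.5557, -0.1081, 0.0461]
eef_rot: [3.141, -0.001, -0.005]
wrist_force: [0.2, 0.3, -0.1]
finger_gap: 0.272
```

servo_tool(commands=[{"dp": [0,0,0],"roll": 0,"hand": 0.5},{"dp": [0,0,0],"roll": 0,"hand": 0.5},{"dp": [0,0,0],"roll": 0,"hand": 0.5},{"dp": [0,0,-0.8],"roll": 0,"hand": 0.5},{"dp": [0,0,-1],"roll": 0,"hand": 0.5},{"dp": [0,0,-1],"roll": 0,"hand": 0.5},{"dp": [0,0,0],"roll": 0,"hand": 0.5}])

```text
time_s: 13.33
ee_pos: [0.559, -0.108, 0.1352]
eef_rot: [3.14, -0.009, -0.005]
wrist_force: [1.9, 0.9, -0.3]
finger_gap: 0.498
```

```bash
python3 - <<'E'
from h import *
t=snap('top','t7.png')
qs,m=blobs(t,*PALE,40,(380,160,500,280))
for q in qs: print('t',cv2.boundingRect(q),blankpose(t,q))
plan([0.504,-0.464,0.12],-88.3)
E
```

```text
t (461, 214, 9, 27) (array([ 503.5, -462.5]), array([23.1, 77.8], dtype=float32), np.float32(1.9))
0 [np.float64(-0.1), np.float64(0.66), np.float64(0.02)] roll 0.978
1 [np.float64(-0.04), np.float64(0.67), np.float64(0.02)] roll 0.978
2 [np.float64(0.02), np.float64(0.67), np.float64(0.02)] roll 0.978
3 [np.float64(0.07), np.float64(0.66), np.float64(0.02)] roll 0.978
4 [np.float64(0.13), np.float64(0.65), np.float64(0.02)] roll 0.978
5 [np.float64(0.19), np.float64(0.64), np.float64(0.02)] roll 0.978
6 [np.float64(0.24), np.float64(0.62), np.float64(0.02)] roll 0.978
7 [np.float64(0.29), np.float64(0.6), np.float64(0.02)] roll 0.978
8 [np.float64(0.34), np.float64(0.57), np.float64(0.02)] roll 0.978
9 [np.float64(0.39), np.float64(0.54), np.float64(0.02)] roll 0.978
10 [np.float64(0.43), np.float64(0.51), np.float64(0.02)] roll 0.978
11 [np.float64(0.48), np.float64(0.47), np.float64(0.02)] roll 0.978
12 [np.float64(0.51), np.float64(0.43), np.float64(0.02)] roll 0.978
13 [np.float64(0.55), np.float64(0.38), np.float64(0.02)] roll 0.978
14 [np.float64(0.58), np.float64(0.33), np.float64(0.02)] roll 0.978
15 [np.float64(0.6), np.float64(0.28), np.float64(0.02)] roll 0.978
16 [np.float64(0.63), np.float64(0.23), np.float64(0.02)] roll 0.978
17 [np.float64(0.64), np.float64(0.17), np.float64(0.02)] roll 0.978
now [ 0.5578 -0.1082  0.1329] -0.27 gap 0.502 t 13.3833 F [ 0.3 -0.6 -0.1]
```

servo_tool(commands=[{"dp": [-0.1,0.66,0.02],"roll": 0.98,"hand": 0.5},{"dp": [-0.04,0.67,0.02],"roll": 0.98,"hand": 0.5},{"dp": [0.02,0.67,0.02],"roll": 0.98,"hand": 0.5},{"dp": [0.07,0.66,0.02],"roll": 0.98,"hand": 0.5},{"dp": [0.13,0.65,0.02],"roll": 0.98,"hand": 0.5},{"dp": [0.19,0.64,0.02],"roll": 0.98,"hand": 0.5},{"dp": [0.24,0.62,0.02],"roll": 0.98,"hand": 0.5},{"dp": [0.29,0.6,0.02],"roll": 0.98,"hand": 0.5},{"dp": [0.34,0.57,0.02],"roll": 0.98,"hand": 0.5},{"dp": [0.39,0.54,0.02],"roll": 0.98,"hand": 0.5}])

```text
time_s: 14.22
ee_pos: [0.5247, -0.3064, 0.1225]
eef_rot: [3.141, 0.001, -0.864]
wrist_force: [-0.0, -0.3, 0.1]
finger_gap: 0.499
```

servo_tool(commands=[{"dp": [0.43,0.51,0.02],"roll": 0.98,"hand": 0.5},{"dp": [0.48,0.47,0.02],"roll": 0.98,"hand": 0.5},{"dp": [0.51,0.43,0.02],"roll": 0.98,"hand": 0.5},{"dp": [0.55,0.38,0.02],"roll": 0.98,"hand": 0.5},{"dp": [0.58,0.33,0.02],"roll": 0.98,"hand": 0.5},{"dp": [0.6,0.28,0.02],"roll": 0.98,"hand": 0.5},{"dp": [0.63,0.23,0.02],"roll": 0.98,"hand": 0.5},{"dp": [0.64,0.17,0.02],"roll": 0.98,"hand": 0.5},{"dp": [0,0,0],"roll": 0,"hand": 0.5},{"dp": [0,0,0],"roll": 0,"hand": 0.5}])

```text
time_s: 15.05
ee_pos: [0.5001, -0.4646, 0.1176]
eef_rot: [3.14, 0.0, -1.545]
wrist_force: [-0.3, -0.0, -0.6]
finger_gap: 0.499
```

```bash
python3 - <<'E'
from h import *
c=snap('wrist','w8.png')
plan([0.504,-0.464,0.03],-88.3)
t=snap('top','t8.png')
E
```

```text
0 [np.float64(0.01), np.float64(-0.03), np.float64(0.73)] roll -0.004
1 [np.float64(0.01), np.float64(-0.03), np.float64(0.73)] roll -0.004
2 [np.float64(0.01), np.float64(-0.03), np.float64(0.73)] roll -0.004
3 [np.float64(0.01), np.float64(-0.03), np.float64(0.73)] roll -0.004
now [ 0.501  -0.4631  0.1178] -88.38 gap 0.501 t 15.1 F [0.1 0.6 0.2]
```

View pics/w8.png

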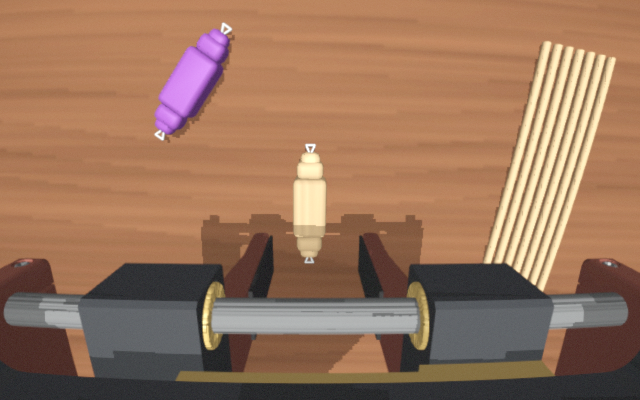

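View pics/t8.png

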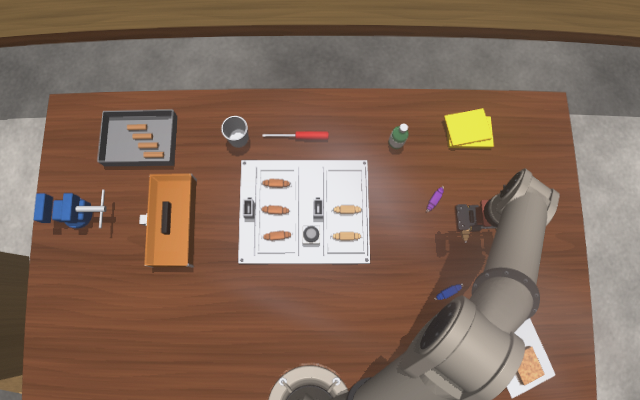

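Two blanks lie well in the right tray (pixels 347,210 and 347,237). Taking the third.

servo_tool(commands=[{"dp": [0,-0.1,0.8],"roll": 0,"hand": 0.5},{"dp": [0,0,0.8],"roll": 0,"hand": 0.5},{"dp": [0,0,0.8],"roll": 0,"hand": 0.5},{"dp": [0,0,0.5],"roll": 0,"hand": 0.5},{"dp": [0,0,0],"roll": 0,"hand": 0.5},{"dp": [0,0,0],"roll": 0,"hand": 0},{"dp": [0,0,0],"roll": 0,"hand": 0},{"dp": [0,0,0],"roll": 0,"hand": 0},{"dp": [0,0,0],"roll": 0,"hand": 0},{"dp": [0,0,0],"roll": 0,"hand": 0}])

```text
time_s: 15.98
ee_pos: [0.5053, -0.4644, 0.0336]
eef_rot: [-3.14, -0.001, -1.544]
wrist_force: [-0.5, 0.5, 5.5]
finger_gap: 0.271
```

servo_tool(commands=[{"dp": [0,0,-1],"roll": 0,"hand": 0},{"dp": [0,0,-1],"roll": 0,"hand": 0},{"dp": [0,0,-1],"roll": 0,"hand": 0},{"dp": [0,0,-0.3],"roll": 0,"hand": 0},{"dp": [0,0,0],"roll": 0,"hand": 0}])

```text
time_s: 16.4
ee_pos: [0.5058, -0.4654, 0.1346]
eef_rot: [-3.137, -0.004, -1.544]
wrist_force: [0.1, -1.3, -0.2]
finger_gap: 0.271
```

```bash
python3 - <<'E'
from h import *
c=snap('wrist','w9.png')
plan([0.629,-0.108,0.13],-0.2)
E
```

```text
0 [np.float64(-0.62), np.float64(-0.23), np.float64(0.0)] roll -0.929
1 [np.float64(-0.6), np.float64(-0.28), np.float64(0.0)] roll -0.929
2 [np.float64(-0.57), np.float64(-0.33), np.float64(0.0)] roll -0.929
3 [np.float64(-0.54), np.float64(-0.38), np.float64(0.0)] roll -0.929
4 [np.float64(-0.51), np.float64(-0.42), np.float64(0.0)] roll -0.929
5 [np.float64(-0.48), np.float64(-0.46), np.float64(0.0)] roll -0.929
6 [np.float64(-0.44), np.float64(-0.5), np.float64(0.0)] roll -0.929
7 [np.float64(-0.4), np.float64(-0.53), np.float64(0.0)] roll -0.929
8 [np.float64(-0.35), np.float64(-0.56), np.float64(0.0)] roll -0.929
9 [np.float64(-0.31), np.float64(-0.59), np.float64(0.0)] roll -0.929
10 [np.float64(-0.26), np.float64(-0.61), np.float64(0.0)] roll -0.929
11 [np.float64(-0.21), np.float64(-0.63), np.float64(0.0)] roll -0.929
12 [np.float64(-0.15), np.float64(-0.64), np.float64(0.0)] roll -0.929
13 [np.float64(-0.1), np.float64(-0.65), np.float64(0.0)] roll -0.929
14 [np.float64(-0.05), np.float64(-0.66), np.float64(0.0)] roll -0.929
15 [np.float64(0.01), np.float64(-0.66), np.float64(0.0)] roll -0.929
16 [np.float64(0.06), np.float64(-0.66), np.float64(0.0)] roll -0.929
17 [np.float64(0.11), np.float64(-0.65), np.float64(0.0)] roll -0.929
18 [np.float64(0.16), np.float64(-0.64), np.float64(0.0)] roll -0.929
now [ 0.5048 -0.4643  0.1321] -88.46 gap 0.271 t 16.45 F [-0.3 -0.1 -0.7]
```

servo_tool(commands=[{"dp": [-0.62,-0.23,0],"roll": -0.93,"hand": 0},{"dp": [-0.6,-0.28,0],"roll": -0.93,"hand": 0},{"dp": [-0.57,-0.33,0],"roll": -0.93,"hand": 0},{"dp": [-0.54,-0.38,0],"roll": -0.93,"hand": 0},{"dp": [-0.51,-0.42,0],"roll": -0.93,"hand": 0},{"dp": [-0.48,-0.46,0],"roll": -0.93,"hand": 0},{"dp": [-0.44,-0.5,0],"roll": -0.93,"hand": 0},{"dp": [-0.4,-0.53,0],"roll": -0.93,"hand": 0},{"dp": [-0.35,-0.56,0],"roll": -0.93,"hand": 0},{"dp": [-0.31,-0.59,0],"roll": -0.93,"hand": 0}])

```text
time_s: 17.28
ee_pos: [0.5682, -0.2744, 0.1284]
eef_rot: [3.141, 0.004, -0.728]
wrist_force: [-0.1, -0.3, -1.5]
finger_gap: 0.272
```

servo_tool(commands=[{"dp": [-0.26,-0.61,0],"roll": -0.93,"hand": 0},{"dp": [-0.21,-0.63,0],"roll": -0.93,"hand": 0},{"dp": [-0.15,-0.64,0],"roll": -0.93,"hand": 0},{"dp": [-0.1,-0.65,0],"roll": -0.93,"hand": 0},{"dp": [-0.05,-0.66,0],"roll": -0.93,"hand": 0},{"dp": [0.01,-0.66,0],"roll": -0.93,"hand": 0},{"dp": [0.06,-0.66,0],"roll": -0.93,"hand": 0},{"dp": [0.11,-0.65,0],"roll": -0.93,"hand": 0},{"dp": [0.16,-0.64,0],"roll": -0.92,"hand": 0},{"dp": [0,0,0.3],"roll": 0,"hand": 0}])

```text
time_s: 18.12
ee_pos: [0.6289, -0.1016, 0.1213]
eef_rot: [-3.137, -0.001, 0.007]
wrist_force: [1.6, 0.7, -0.3]
finger_gap: 0.267
```

servo_tool(commands=[{"dp": [0,0,0],"roll": 0,"hand": 0},{"dp": [0,0,0],"roll": 0,"hand": 0}])

```text
time_s: 18.28
ee_pos: [0.6261, -0.1086, 0.1197]
eef_rot: [3.141, 0.004, -0.005]
wrist_force: [-0.8, -0.7, -0.9]
finger_gap: 0.27
```

```bash
python3 - <<'E'
from h import *
c=snap('wrist','w10.png')
plan([0.628,-0.108,0.046],-0.2)
E
```

```text
0 [np.float64(0.02), np.float64(-0.01), np.float64(0.83)] roll -0.008
1 [np.float64(0.02), np.float64(-0.01), np.float64(0.83)] roll -0.008
2 [np.float64(0.02), np.float64(-0.01), np.float64(0.83)] roll -0.008
now [ 0.6265 -0.1092  0.1204] -0.33 gap 0.272 t 18.3333 F [0.3 0.2 0.1]
```

View pics/w10.png

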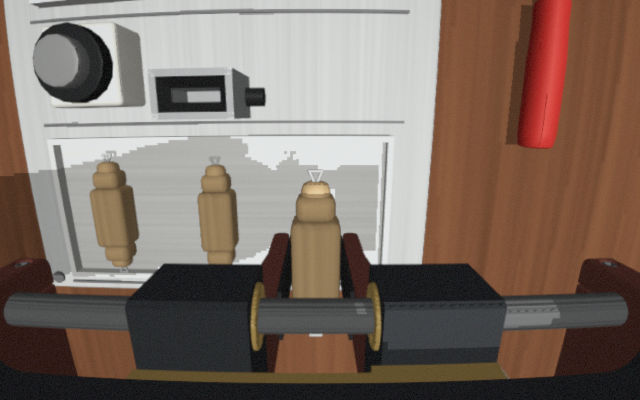

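servo_tool(commands=[{"dp": [0.03,0,0.8],"roll": 0,"hand": 0},{"dp": [0,0,0.8],"roll": 0,"hand": 0},{"dp": [0,0,0.6],"roll": 0,"hand": 0},{"dp": [0,0,0.28],"roll": 0,"hand": 0},{"dp": [0,0,0],"roll": 0,"hand": 0},{"dp": [0,0,0],"roll": 0,"hand": 0}])

```text
time_s: 18.83
ee_pos: [0.6286, -0.1087, 0.0475]
eef_rot: [3.141, 0.0, -0.005]
wrist_force: [0.3, -0.1, -0.7]
finger_gap: 0.267
```

servo_tool(commands=[{"dp": [0,0,0],"roll": 0,"hand": 0.5},{"dp": [0,0,0],"roll": 0,"hand": 0.5},{"dp": [0,0,0],"roll": 0,"hand": 0.5},{"dp": [0,0,-0.8],"roll": 0,"hand": 0.5},{"dp": [0,0,-1],"roll": 0,"hand": 0.5},{"dp": [0,0,-1],"roll": 0,"hand": 0.5},{"dp": [0,0,-1],"roll": 0,"hand": 0.5},{"dp": [0,0,-1],"roll": 0,"hand": 0.5},{"dp": [0,0,-1],"roll": 0,"hand": 0.5},{"dp": [0,0,-1],"roll": 0,"hand": 0.5}])

```text
time_s: 19.67
ee_pos: [0.6285, -0.1075, 0.2536]
eef_rot: [3.141, -0.001, -0.003]
wrist_force: [0.3, 0.1, -0.8]
finger_gap: 0.496
```

```bash
python3 - <<'E'
from h import *
c=snap('wrist','w11.png');t=snap('top','t9.png');s=snap('side','s9.png')
f=lambda L,a,b,k:np.array(L)/k+[a,b]
im=cv2.imread('pics/t9.png'); cv2.imwrite('pics/t9h.png',cv2.resize(im[160:280,130:230],None,fx=6,fy=5,interpolation=cv2.INTER_CUBIC))
print(get_state()['ee_pos'],get_state()['time_s'])
E
```

```text
[ 0.63027804 -0.1075158   0.25488559] 19.8167
```

View pics/w11.png

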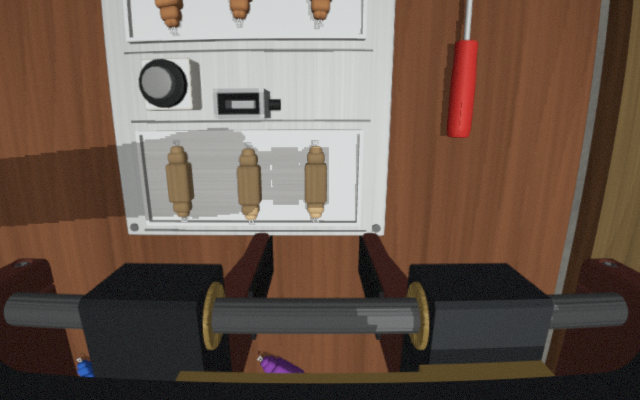

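View pics/t9h.png

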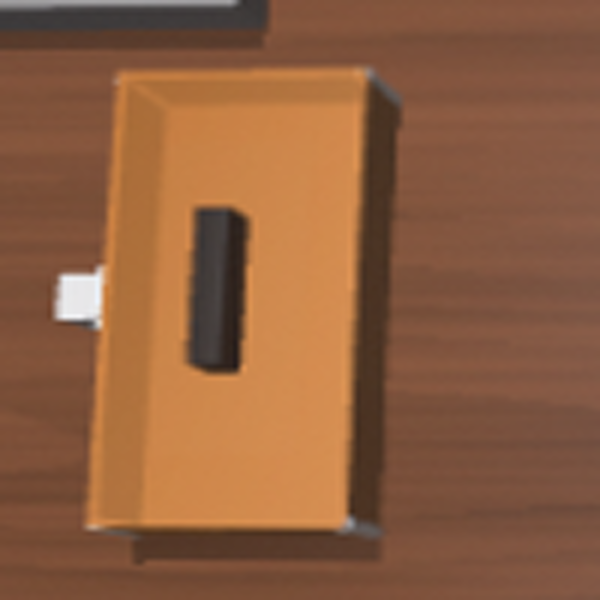

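View pics/s9.png

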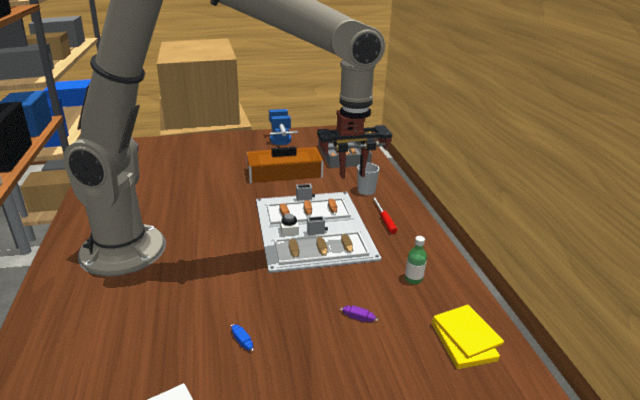

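```bash
python3 - <<'E'
from h import *
t=snap('top'); g=lambda L:np.array(L)/[6,5]+[130,160]
P=onplane(t,g([[118,75],[362,70],[347,525],[92,525]]),0.068)[:,:2]; print(P,P.mean(0))
for a,b in [(3,0),(2,1)]: d=P[b]-P[a]; print(np.linalg.norm(d),np.degrees(np.arctan2(d[1],d[0])))
for a,b in [(1,0),(2,3)]: d=P[b]-P[a]; print(np.linalg.norm(d),np.degrees(np.arctan2(d[1],d[0]))-90)
H=onplane(t,g([[197,207],[230,207],[211,365],[188,362]]),0.1)[:,:2]; print(H,H.mean(0))
print('arm end',onplane(t,g([[58,275],[58,320]]),0.065)[:,:2])
s=snap('side')
im=cv2.imread('pics/s9.png'); cv2.imwrite('pics/s9h.png',cv2.resize(im[130:200,230:340],None,fx=7,fy=7,interpolation=cv2.INTER_CUBIC))
E
```

```text
[[0.65127728 0.45881377]
 [0.65316934 0.33905468]
 [0.39317647 0.33448295]
 [0.39247476 0.45524109]] [0.52252447 0.39689812]
0.2588271812590422 0.7908981320177088
0.260033063182618 1.0073895164981268
0.11977403732635904 0.9051334924013048
0.1207601861139138 0.3329346300331082
[[0.5664904  0.4047165 ]
 [0.56641762 0.38906474]
 [0.47801339 0.39314431]
 [0.47966509 0.40400753]] [0.52264662 0.39773327]
arm end [[0.53448626 0.4814203 ]
 [0.50853553 0.47970105]]
```

View pics/s9h.png

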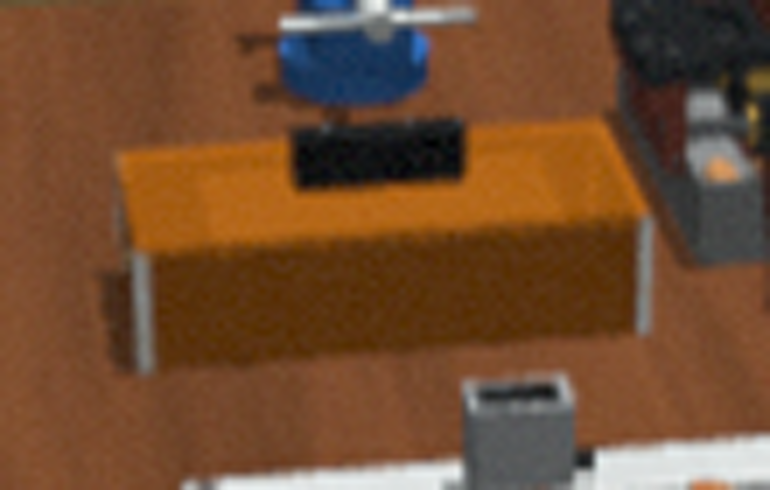

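```bash
python3 - <<'E'
from h import *
plan([0.5225,0.397,0.2],-89.15,n=24)
E
```

```text
0 [np.float64(-0.15), np.float64(-0.7), np.float64(0.07)] roll 0.742
1 [np.float64(-0.19), np.float64(-0.69), np.float64(0.07)] roll 0.742
2 [np.float64(-0.24), np.float64(-0.68), np.float64(0.07)] roll 0.742
3 [np.float64(-0.28), np.float64(-0.66), np.float64(0.07)] roll 0.742
4 [np.float64(-0.32), np.float64(-0.64), np.float64(0.07)] roll 0.742
5 [np.float64(-0.36), np.float64(-0.62), np.float64(0.07)] roll 0.742
6 [np.float64(-0.4), np.float64(-0.59), np.float64(0.07)] roll 0.742
7 [np.float64(-0.44), np.float64(-0.56), np.float64(0.07)] roll 0.742
8 [np.float64(-0.48), np.float64(-0.53), np.float64(0.07)] roll 0.742
9 [np.float64(-0.51), np.float64(-0.5), np.float64(0.07)] roll 0.742
10 [np.float64(-0.54), np.float64(-0.47), np.float64(0.07)] roll 0.742
11 [np.float64(-0.57), np.float64(-0.43), np.float64(0.07)] roll 0.742
12 [np.float64(-0.6), np.float64(-0.4), np.float64(0.07)] roll 0.742
13 [np.float64(-0.62), np.float64(-0.36), np.float64(0.07)] roll 0.742
14 [np.float64(-0.64), np.float64(-0.31), np.float64(0.07)] roll 0.742
15 [np.float64(-0.66), np.float64(-0.27), np.float64(0.07)] roll 0.742
16 [np.float64(-0.68), np.float64(-0.23), np.float64(0.07)] roll 0.742
17 [np.float64(-0.69), np.float64(-0.18), np.float64(0.07)] roll 0.742
18 [np.float64(-0.7), np.float64(-0.14), np.float64(0.07)] roll 0.742
19 [np.float64(-0.71), np.float64(-0.09), np.float64(0.07)] roll 0.742
20 [np.float64(-0.71), np.float64(-0.05), np.float64(0.07)] roll 0.742
21 [np.float64(-0.72), np.float64(-0.0), np.float64(0.07)] roll 0.742
22 [np.float64(-0.71), np.float64(0.04), np.float64(0.07)] roll 0.742
23 [np.float64(-0.71), np.float64(0.09), np.float64(0.07)] roll 0.742
now [ 0.6283 -0.1076  0.2512] -0.16 gap 0.499 t 19.9167 F [ 0.2 -1.1 -0.1]
```

servo_tool(commands=[{"dp": [-0.15,-0.7,0],"roll": 0.74,"hand": 0.7},{"dp": [-0.19,-0.69,0],"roll": 0.74,"hand": 0.7},{"dp": [-0.24,-0.68,0],"roll": 0.74,"hand": 0.7},{"dp": [-0.28,-0.66,0],"roll": 0.74,"hand": 0.7},{"dp": [-0.32,-0.64,0],"roll": 0.74,"hand": 0.7},{"dp": [-0.36,-0.62,0],"roll": 0.74,"hand": 0.7},{"dp": [-0.4,-0.59,0],"roll": 0.74,"hand": 0.7},{"dp": [-0.44,-0.56,0],"roll": 0.74,"hand": 0.7}])

```text
time_s: 20.58
ee_pos: [0.5924, 0.0614, 0.2496]
eef_rot: [3.14, 0.003, -0.523]
wrist_force: [0.0, 0.3, 0.2]
finger_gap: 0.7
```

servo_tool(commands=[{"dp": [-0.48,-0.53,0],"roll": 0.74,"hand": 0.7},{"dp": [-0.51,-0.5,0],"roll": 0.74,"hand": 0.7},{"dp": [-0.54,-0.47,0],"roll": 0.74,"hand": 0.7},{"dp": [-0.57,-0.43,0],"roll": 0.74,"hand": 0.7},{"dp": [-0.6,-0.4,0],"roll": 0.74,"hand": 0.7},{"dp": [-0.62,-0.36,0],"roll": 0.74,"hand": 0.7},{"dp": [-0.64,-0.31,0],"roll": 0.74,"hand": 0.7},{"dp": [-0.66,-0.27,0],"roll": 0.74,"hand": 0.7}])

```text
time_s: 21.25
ee_pos: [0.5568, 0.229, 0.2496]
eef_rot: [3.138, 0.0, -1.039]
wrist_force: [0.7, 0.6, 0.3]
finger_gap: 0.696
```

servo_tool(commands=[{"dp": [-0.68,-0.23,0],"roll": 0.74,"hand": 0.7},{"dp": [-0.69,-0.18,0],"roll": 0.74,"hand": 0.7},{"dp": [-0.7,-0.14,0],"roll": 0.74,"hand": 0.7},{"dp": [-0.71,-0.09,0],"roll": 0.74,"hand": 0.7},{"dp": [-0.71,-0.05,0],"roll": 0.74,"hand": 0.7},{"dp": [-0.72,0,0],"roll": 0.74,"hand": 0.7},{"dp": [-0.71,0.04,0],"roll": 0.74,"hand": 0.7},{"dp": [-0.71,0.09,0],"roll": 0.74,"hand": 0.7},{"dp": [0,0,0],"roll": 0,"hand": 0.7},{"dp": [0,0,0],"roll": 0,"hand": 0.7}])

```text
time_s: 22.08
ee_pos: [0.5208, 0.3972, 0.2496]
eef_rot: [3.139, -0.002, -1.549]
wrist_force: [0.5, 0.0, 0.2]
finger_gap: 0.7
```

```bash
python3 - <<'E'
from h import *
c=snap('wrist','w12.png')
plan([0.5225,0.397,0.16],-89.15); print(get_state()['joints'])
E
```

```text
0 [np.float64(-0.01), np.float64(-0.01), np.float64(0.75)] roll 0.014
1 [np.float64(-0.01), np.float64(-0.01), np.float64(0.75)] roll 0.014
2 [np.float64(-0.01), np.float64(-0.01), np.float64(0.75)] roll 0.014
3 [np.float64(-0.01), np.float64(-0.01), np.float64(0.75)] roll 0.014
now [0.5218 0.3957 0.2499] -88.87 gap 0.701 t 22.1333 F [-0.5 -0.9  0.3]
[-0.52986512  0.46206153 -0.29833179  1.58523926  0.14640458  1.1192543
 -2.414157  ]
```

View pics/w12.png

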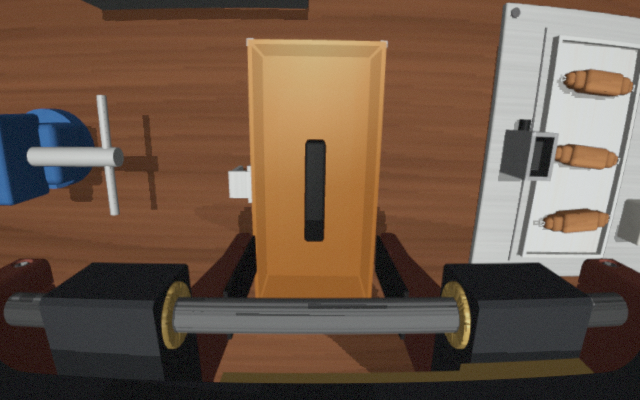

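```bash
python3 - <<'E'
from h import *
c=snap('wrist')
im=cv2.imread('pics/w12.png'); cv2.imwrite('pics/w12c.png',cv2.resize(im[25:285,220:410],None,fx=3,fy=2.3,interpolation=cv2.INTER_CUBIC))
# dark handle mask
hsv=cv2.cvtColor(c['pixels'],cv2.COLOR_RGB2HSV); m=np.zeros(hsv.shape[:2],np.uint8); m[100:260,280:350]=cv2.inRange(hsv,(0,0,0),(180,255,60))[100:260,280:350]
q=max(cv2.findContours(m,0,1)[0],key=cv2.contourArea); print(cv2.boundingRect(q))
P=onplane(c,q[:,0,:],0.1)[:,:2]*1000; r=cv2.minAreaRect(P.astype(np.float32)); print(r)
E
```

```text
(303, 141, 20, 101)
((524.1061401367188, 396.3398132324219), (88.78765869140625, 16.432886123657227), 0.6059623956680298)
```

View pics/w12c.png

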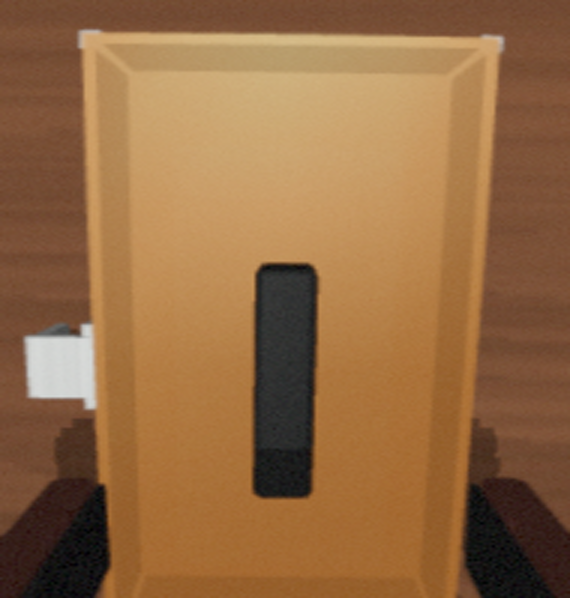

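servo_tool(commands=[{"dp": [0,-0.07,0.9],"roll": 0.06,"hand": 0.7},{"dp": [0,0,0.9],"roll": 0,"hand": 0.7},{"dp": [0,0,0.9],"roll": 0,"hand": 0.7},{"dp": [0,0,0.9],"roll": 0,"hand": 0.7},{"dp": [0,0,0.7],"roll": 0,"hand": 0.7},{"dp": [0,0,0.4],"roll": 0,"hand": 0.7},{"dp": [0,0,0.3],"roll": 0,"hand": 0.7},{"dp": [0,0,0],"roll": 0,"hand": 0.7},{"dp": [0,0,0],"roll": 0,"hand": 0.7}])

```text
time_s: 22.93
ee_pos: [0.525, 0.3962, 0.1021]
eef_rot: [-3.141, 0.0, -1.558]
wrist_force: [-0.1, 0.4, 1.1]
finger_gap: 0.701
```

servo_tool(commands=[{"dp": [0,0,0.13],"roll": 0,"hand": 0.7},{"dp": [0,0,0],"roll": 0,"hand": 0.7},{"dp": [0,0,0],"roll": 0,"hand": 0},{"dp": [0,0,0],"roll": 0,"hand": 0},{"dp": [0,0,0],"roll": 0,"hand": 0},{"dp": [0,0,0],"roll": 0,"hand": 0},{"dp": [0,0,0],"roll": 0,"hand": 0},{"dp": [0,0,0],"roll": 0,"hand": 0},{"dp": [0,0,0],"roll": 0,"hand": 0},{"dp": [0,0,0],"roll": 0,"hand": 0}], force=50)

```text
time_s: 23.77
ee_pos: [0.5244, 0.3968, 0.0977]
eef_rot: [-3.141, 0.001, -1.558]
wrist_force: [-0.3, 1.7, -0.3]
finger_gap: 0.2
```

servo_tool(commands=[{"dp": [0,0,-0.3],"roll": 0,"hand": 0},{"dp": [0,0,-0.6],"roll": 0,"hand": 0},{"dp": [0,0,-0.8],"roll": 0,"hand": 0},{"dp": [0,0,-0.8],"roll": 0,"hand": 0},{"dp": [0,0,-0.8],"roll": 0,"hand": 0},{"dp": [0,0,-0.8],"roll": 0,"hand": 0},{"dp": [0,0,-0.6],"roll": 0,"hand": 0},{"dp": [0,0,-0.3],"roll": 0,"hand": 0},{"dp": [0,0,0],"roll": 0,"hand": 0},{"dp": [0,0,0],"roll": 0,"hand": 0}])

```text
time_s: 24.6
ee_pos: [0.5241, 0.396, 0.2471]
eef_rot: [3.141, -0.001, -1.558]
wrist_force: [0.5, -0.1, -3.9]
finger_gap: 0.203
```

```bash
python3 - <<'E'
from h import *
c=snap('wrist','w13.png');s=snap('side','s13.png');t=snap('top')
plan([0.555,-0.1085,0.25],-90.3); print(get_state()['moment'])
E
```

```text
0 [np.float64(0.93), np.float64(-0.05), np.float64(-0.01)] roll 0.012
1 [np.float64(0.93), np.float64(-0.05), np.float64(-0.01)] roll 0.012
2 [np.float64(0.93), np.float64(-0.05), np.float64(-0.01)] roll 0.012
3 [np.float64(0.93), np.float64(-0.05), np.float64(-0.01)] roll 0.012
4 [np.float64(0.93), np.float64(-0.05), np.float64(-0.01)] roll 0.012
5 [np.float64(0.93), np.float64(-0.05), np.float64(-0.01)] roll 0.012
6 [np.float64(0.93), np.float64(-0.05), np.float64(-0.01)] roll 0.012
7 [np.float64(0.93), np.float64(-0.05), np.float64(-0.01)] roll 0.012
8 [np.float64(0.93), np.float64(-0.05), np.float64(-0.01)] roll 0.012
9 [np.float64(0.93), np.float64(-0.05), np.float64(-0.01)] roll 0.012
10 [np.float64(0.93), np.float64(-0.06), np.float64(-0.01)] roll 0.012
11 [np.float64(0.93), np.float64(-0.06), np.float64(-0.01)] roll 0.012
12 [np.float64(0.93), np.float64(-0.06), np.float64(-0.01)] roll 0.012
13 [np.float64(0.93), np.float64(-0.06), np.float64(-0.01)] roll 0.012
14 [np.float64(0.93), np.float64(-0.06), np.float64(-0.01)] roll 0.012
15 [np.float64(0.93), np.float64(-0.06), np.float64(-0.01)] roll 0.012
16 [np.float64(0.93), np.float64(-0.06), np.float64(-0.01)] roll 0.012
17 [np.float64(0.93), np.float64(-0.06), np.float64(-0.01)] roll 0.012
now [0.5237 0.3957 0.2457] -89.25 gap 0.201 t 24.75 F [-0.5 -0.2 -3.4]
[0.00121852 0.01434402 0.01732598]
```

View pics/w13.png

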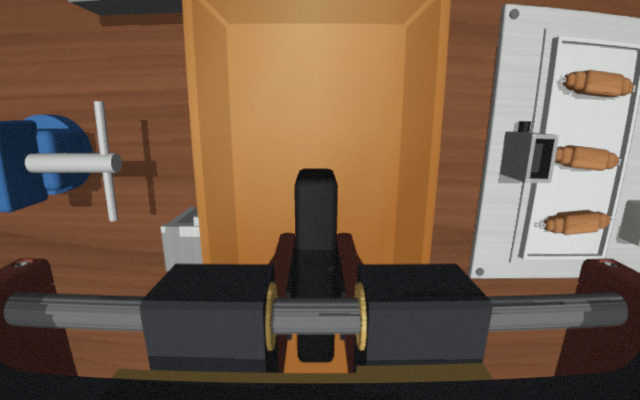

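View pics/s13.png

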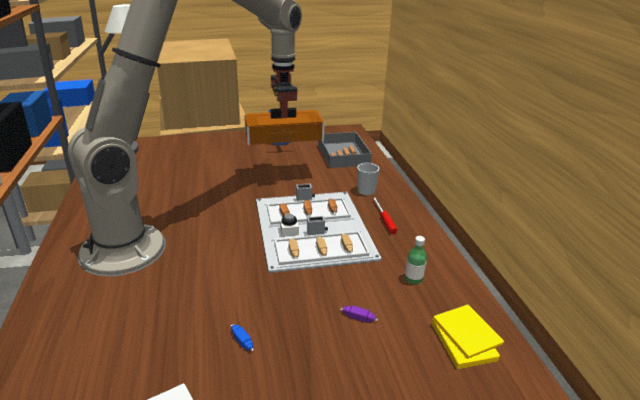

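servo_tool(commands=[{"dp": [0.4,-0.05,0],"roll": 0.01,"hand": 0},{"dp": [0.8,-0.05,0],"roll": 0.01,"hand": 0},{"dp": [0.8,-0.05,0],"roll": 0.01,"hand": 0},{"dp": [0.8,-0.05,0],"roll": 0.01,"hand": 0},{"dp": [0.8,-0.05,0],"roll": 0.01,"hand": 0},{"dp": [0.8,-0.05,0],"roll": 0.01,"hand": 0},{"dp": [0.8,-0.05,0],"roll": 0.01,"hand": 0},{"dp": [0.8,-0.05,0],"roll": 0.01,"hand": 0},{"dp": [0.8,-0.05,0],"roll": 0.01,"hand": 0},{"dp": [0.8,-0.05,0],"roll": 0.01,"hand": 0}])

```text
time_s: 25.58
ee_pos: [0.5409, 0.1662, 0.247]
eef_rot: [3.14, -0.001, -1.567]
wrist_force: [1.2, -0.6, -4.0]
finger_gap: 0.199
```

servo_tool(commands=[{"dp": [0.8,-0.05,0],"roll": 0.01,"hand": 0},{"dp": [0.8,-0.05,0],"roll": 0.01,"hand": 0},{"dp": [0.8,-0.05,0],"roll": 0.01,"hand": 0},{"dp": [0.8,-0.05,0],"roll": 0.01,"hand": 0},{"dp": [0.8,-0.05,0],"roll": 0.01,"hand": 0},{"dp": [0.8,-0.05,0],"roll": 0.01,"hand": 0},{"dp": [0.8,-0.05,0],"roll": 0.01,"hand": 0},{"dp": [0.8,-0.05,0],"roll": 0.01,"hand": 0},{"dp": [0.8,-0.05,0],"roll": 0.01,"hand": 0},{"dp": [0.8,-0.05,0],"roll": 0.01,"hand": 0}])

```text
time_s: 26.42
ee_pos: [0.5555, -0.0735, 0.247]
eef_rot: [3.14, -0.0, -1.576]
wrist_force: [0.6, 0.4, -3.8]
finger_gap: 0.203
```

servo_tool(commands=[{"dp": [0.8,-0.05,0],"roll": 0,"hand": 0},{"dp": [0.4,0,0],"roll": 0,"hand": 0},{"dp": [0,0,0],"roll": 0,"hand": 0},{"dp": [0,0,0],"roll": 0,"hand": 0}])

```text
time_s: 26.75
ee_pos: [0.5573, -0.1076, 0.2472]
eef_rot: [3.141, 0.001, -1.577]
wrist_force: [-0.1, 0.3, -3.9]
finger_gap: 0.198
```

```bash
python3 - <<'E'
from h import *
c=snap('wrist','w14.png');s=snap('side','s14.png');t=snap('top','t14.png')
plan([0.555,-0.109,0.15],-90.25)
im=cv2.imread('pics/t14.png'); cv2.imwrite('pics/t14c.png',cv2.resize(im[150:280,235:405],None,fx=4.5,fy=4.5,interpolation=cv2.INTER_CUBIC))
im=cv2.imread('pics/s14.png'); cv2.imwrite('pics/s14c.png',cv2.resize(im[120:290,230:400],None,fx=3.5,fy=3.5,interpolation=cv2.INTER_CUBIC))
E
```

```text
0 [np.float64(0.03), np.float64(0.02), np.float64(0.81)] roll 0.007
1 [np.float64(0.03), np.float64(0.02), np.float64(0.81)] roll 0.007
2 [np.float64(0.03), np.float64(0.02), np.float64(0.81)] roll 0.007
3 [np.float64(0.03), np.float64(0.02), np.float64(0.81)] roll 0.007
now [ 0.5578 -0.1055  0.2475] -90.11 gap 0.203 t 26.9 F [-0.6 -0.9 -3.7]
```

View pics/w14.png

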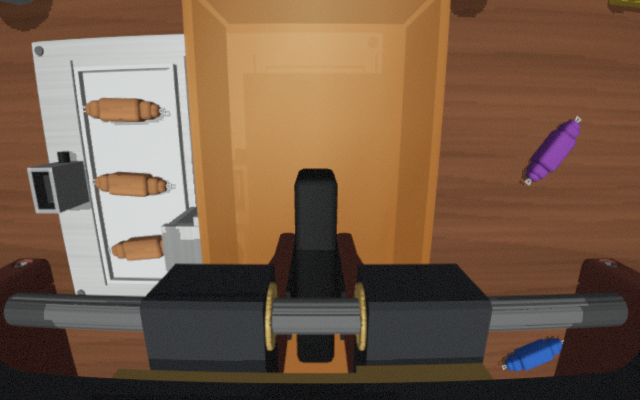

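View pics/t14c.png

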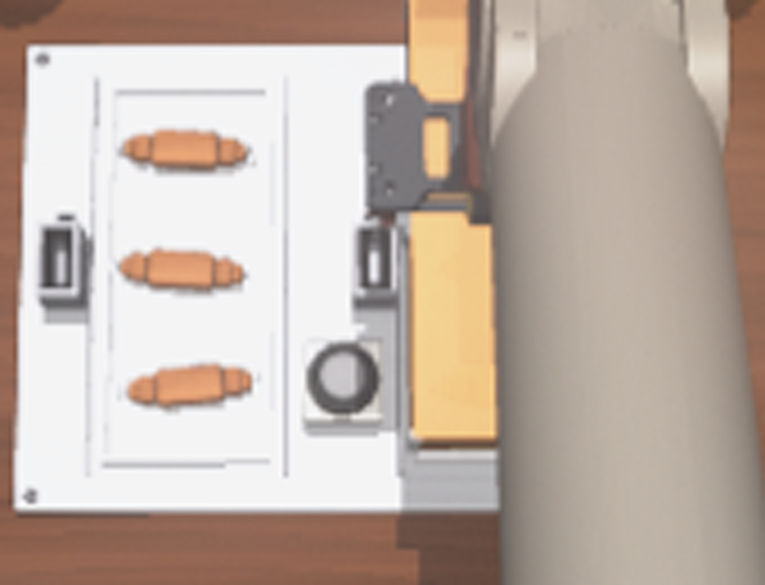

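View pics/s14c.png

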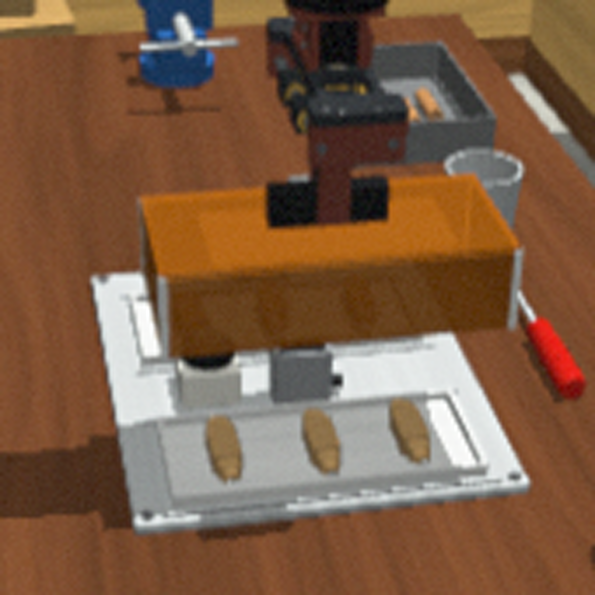

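```bash
cat >> h.py <<'E'
def avg(n=8):
    L=[]
    for _ in range(n): camera('side'); s=get_state(); L.append(np.r_[s['ee_pos'],np.degrees(s['eef_rot'][2]),s['wrist_force']])
    L=np.array(L); return np.round(L.mean(0),4),np.round(L.std(0),4)
E
python3 - <<'E'
from h import *
print(avg())
E
```

```text
(array([  0.5579,  -0.1065,   0.2477, -90.1737,   0.0935,  -0.239 ,
        -3.4439]), array([0.000e+00, 5.000e-04, 0.000e+00, 4.540e-02, 7.847e-01, 4.312e-01,
       5.166e-01]))
```

servo_tool(commands=[{"dp": [0.08,0.1,0.4],"roll": 0.01,"hand": 0},{"dp": [0,0,0.7],"roll": 0,"hand": 0},{"dp": [0,0,0.8],"roll": 0,"hand": 0},{"dp": [0,0,0.7],"roll": 0,"hand": 0},{"dp": [0,0,0.5],"roll": 0,"hand": 0},{"dp": [0,0,0.3],"roll": 0,"hand": 0},{"dp": [0,0,0],"roll": 0,"hand": 0},{"dp": [0,0,0],"roll": 0,"hand": 0}])

```text
time_s: 27.97
ee_pos: [0.555, -0.1098, 0.1458]
eef_rot: [3.141, 0.0, -1.576]
wrist_force: [-0.4, 0.0, -3.5]
finger_gap: 0.203
```

```bash
python3 - <<'E'
from h import *
c=snap('wrist','w15.png');s=snap('side','s15.png');t=snap('top','t15.png')
print(avg())
im=cv2.imread('pics/t15.png'); cv2.imwrite('pics/t15c.png',cv2.resize(im[170:270,290:380],None,fx=7,fy=6,interpolation=cv2.INTER_CUBIC))
im=cv2.imread('pics/s15.png'); cv2.imwrite('pics/s15c.png',cv2.resize(im[150:290,230:400],None,fx=4.2,fy=4.2,interpolation=cv2.INTER_CUBIC))
E
```

```text
(array([  0.5552,  -0.1099,   0.1463, -90.3096,   0.1632,  -0.1748,
        -3.3949]), array([3.000e-04, 0.000e+00, 4.000e-04, 1.600e-03, 3.745e-01, 4.343e-01,
       5.416e-01]))
```

View pics/w15.png

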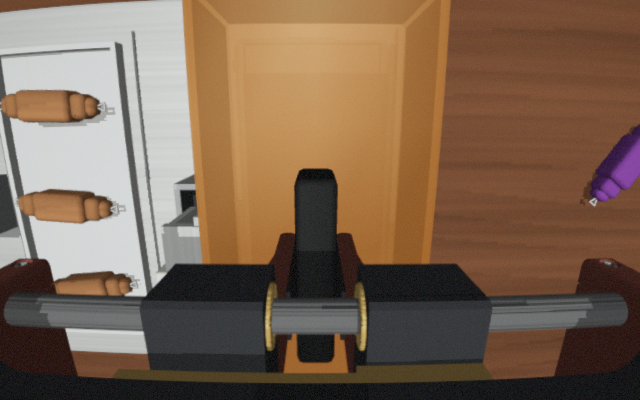

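View pics/t15c.png

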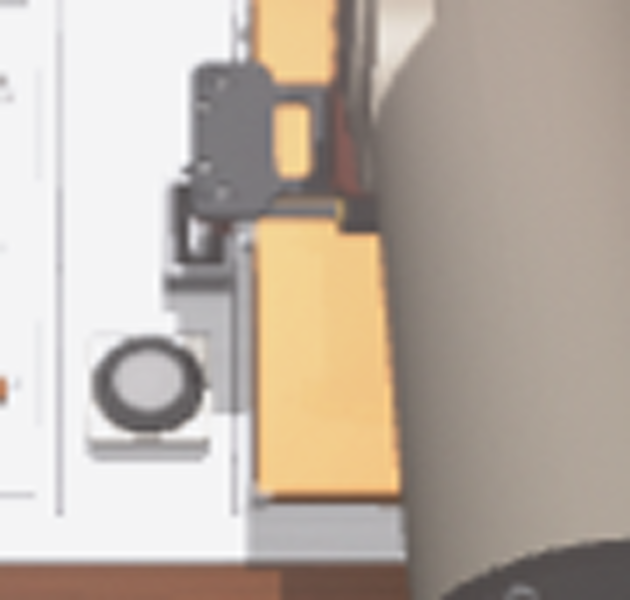

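View pics/s15c.png

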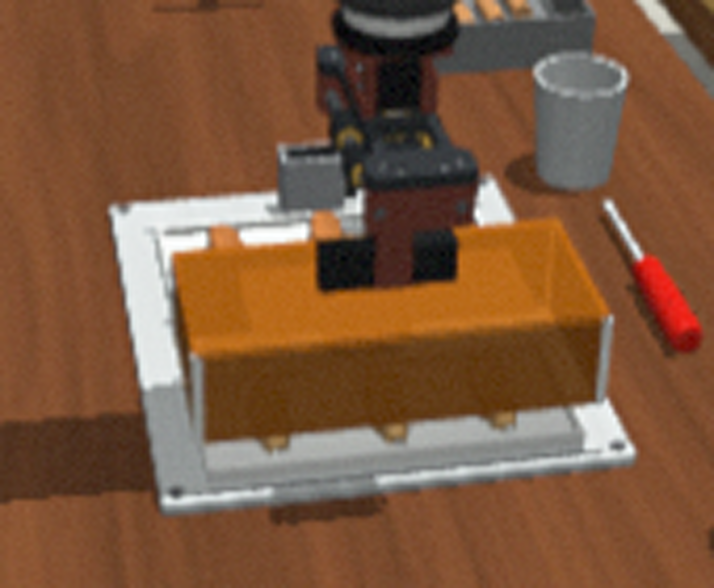

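```bash
python3 - <<'E'
from h import *
t=snap('top'); c=snap('wrist'); g=lambda L:np.array(L)/[7,6]+[290,170]
print('hood +y edge',onplane(t,g([[257,225],[260,490]]),0.1165)[:,:2],'near',onplane(t,g([[300,495],[390,495]]),0.1165)[:,:2])
print('switch',onplane(t,g([[168,185],[168,268],[232,268]]),0.06)[:,:2])
im=cv2.imread('pics/w15.png'); cv2.imwrite('pics/w15c.png',cv2.resize(im[150:290,140:230],None,fx=7,fy=4.2,interpolation=cv2.INTER_CUBIC))
im=cv2.imread('pics/s15.png')
E
```

```text
hood +y edge [[ 0.54397062 -0.04934844]
 [ 0.42446927 -0.04900498]] near [[ 0.42214646 -0.06416183]
 [ 0.42188716 -0.0983575 ]]
switch [[ 0.57429509 -0.01572894]
 [ 0.53450177 -0.01543831]
 [ 0.5343585  -0.04119548]]
```

View pics/w15c.png

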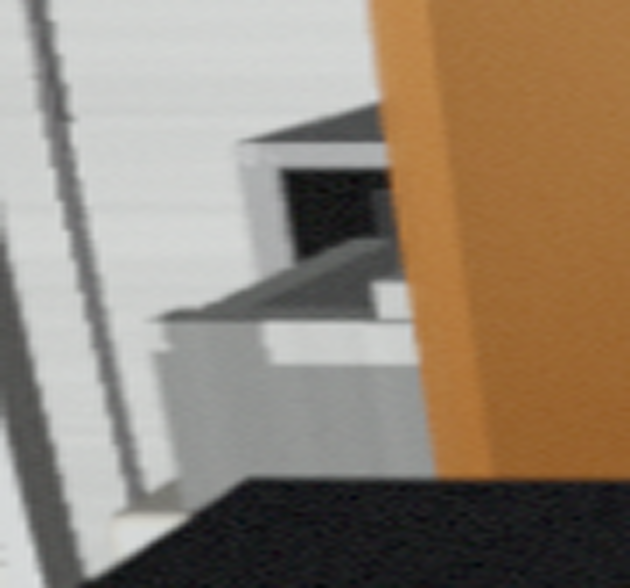

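```bash
python3 - <<'E'
from h import *
c=snap('wrist')
print(onplane(c,[[163,226],[177,263]],0.1135),onplane(c,[[174.3,184],[180.5,190.5],[183,212]],0.06))
E
```

```text
[[ 0.56669562 -0.03060194  0.1135    ]
 [ 0.54543137 -0.03575005  0.1135    ]] [[ 0.57875756 -0.01632164  0.06      ]
 [ 0.57424055 -0.02013696  0.06      ]
 [ 0.5590993  -0.02029017  0.06      ]]
```

servo_tool(commands=[{"dp": [-0.02,-0.03,0.2],"roll": 0,"hand": 0},{"dp": [0,0,0.2],"roll": 0,"hand": 0},{"dp": [0,0,0.1],"roll": 0,"hand": 0},{"dp": [0,0,0.1],"roll": 0,"hand": 0},{"dp": [0,0,0],"roll": 0,"hand": 0}])

```text
time_s: 29.08
ee_pos: [0.5551, -0.1091, 0.1266]
eef_rot: [3.14, 0.0, -1.576]
wrist_force: [-0.3, -0.3, -3.0]
finger_gap: 0.199
```

```bash
python3 - <<'E'
from h import *
print(avg(6))
E
```

```text
(array([ 5.55700e-01, -1.09200e-01,  1.27600e-01, -9.03069e+01,
        3.04000e-02,  6.73300e-01, -3.35860e+00]), array([2.000e-04, 0.000e+00, 3.000e-04, 2.800e-03, 6.668e-01, 4.040e-01,
       1.605e-01]))
```

servo_tool(commands=[{"dp": [0,0,0.15],"roll": 0,"hand": 0},{"dp": [0,0,0.15],"roll": 0,"hand": 0},{"dp": [0,0,0.1],"roll": 0,"hand": 0},{"dp": [0,0,0],"roll": 0,"hand": 0}])

```text
time_s: 29.72
ee_pos: [0.555, -0.1092, 0.1146]
eef_rot: [3.14, 0.0, -1.576]
wrist_force: [-0.1, 0.4, -4.1]
finger_gap: 0.203
```

servo_tool(commands=[{"dp": [0,0,0.1],"roll": 0,"hand": 0},{"dp": [0,0,0.08],"roll": 0,"hand": 0},{"dp": [0,0,0.05],"roll": 0,"hand": 0},{"dp": [0,0,0],"roll": 0,"hand": 0}])

```text
time_s: 30.05
ee_pos: [0.5555, -0.1092, 0.1083]
eef_rot: [3.141, 0.0, -1.576]
wrist_force: [-0.3, 0.5, -3.6]
finger_gap: 0.201
```

```bash
python3 - <<'E'
from h import *
print(avg(6))
E
```

```text
(array([  0.5557,  -0.1092,   0.1088, -90.305 ,  -0.2943,   0.265 ,
        -3.7567]), array([1.000e-04, 0.000e+00, 1.000e-04, 1.600e-03, 2.692e-01, 6.423e-01,
       4.650e-01]))
```

Still hanging free, about 1 mm above the plate. Press down gently until contact.

servo_tool(commands=[{"dp": [0,0,0.05],"roll": 0,"hand": 0},{"dp": [0,0,0.03],"roll": 0,"hand": 0},{"dp": [0,0,0],"roll": 0,"hand": 0},{"dp": [0,0,0],"roll": 0,"hand": 0}])

```text
time_s: 30.68
ee_pos: [0.5561, -0.1092, 0.1076]
eef_rot: [-3.141, -0.0, -1.576]
wrist_force: [-3.6, 0.3, 8.8]
finger_gap: 0.206
```

```bash
python3 - <<'E'
from h import *
print(avg(6))
E
```

```text
(array([  0.5561,  -0.1092,   0.1077, -90.3107,  -3.2666,   0.8846,
         7.5297]), array([0.    , 0.    , 0.    , 0.0014, 0.2486, 0.5177, 0.5021]))
```

servo_tool(commands=[{"dp": [0,0,0],"roll": 0,"hand": 0.5},{"dp": [0,0,0],"roll": 0,"hand": 0.5},{"dp": [0,0,0],"roll": 0,"hand": 0.5},{"dp": [0,0,0],"roll": 0,"hand": 0.5},{"dp": [0,0,-0.5],"roll": 0,"hand": 0.5},{"dp": [0,0,-0.8],"roll": 0,"hand": 0.5},{"dp": [0,0,-1],"roll": 0,"hand": 0.5},{"dp": [0,0,-1],"roll": 0,"hand": 0.5},{"dp": [0,0,-1],"roll": 0,"hand": 0.5},{"dp": [0,0,0],"roll": 0,"hand": 0.5}])

```text
time_s: 31.82
ee_pos: [0.559, -0.1096, 0.2415]
eef_rot: [-3.132, -0.001, -1.576]
wrist_force: [1.6, 0.2, 0.7]
finger_gap: 0.497
```

```bash
python3 - <<'E'
from h import *
c=snap('wrist','w16.png');s=snap('side','s16.png');t=snap('top','t16.png')
print(avg(3))
im=cv2.imread('pics/s16.png'); cv2.imwrite('pics/s16c.png',cv2.resize(im[160:290,240:400],None,fx=4.5,fy=4.5,interpolation=cv2.INTER_CUBIC))
E
```

```text
(array([  0.5549,  -0.1092,   0.234 , -90.3057,   0.261 ,   0.1364,
         0.2465]), array([1.000e-04, 0.000e+00, 2.000e-04, 2.900e-03, 2.541e-01, 1.651e-01,
       1.054e-01]))
```

View pics/w16.png

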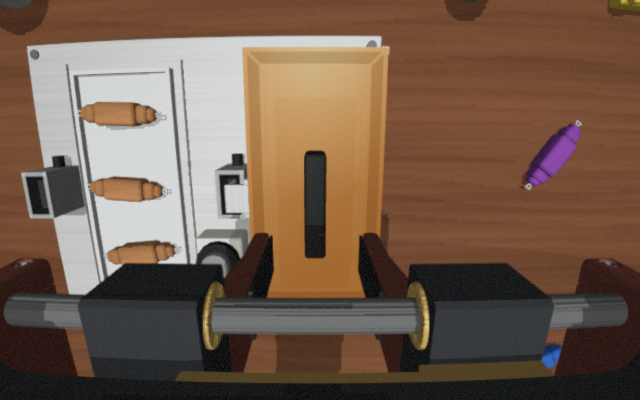

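View pics/s16c.png

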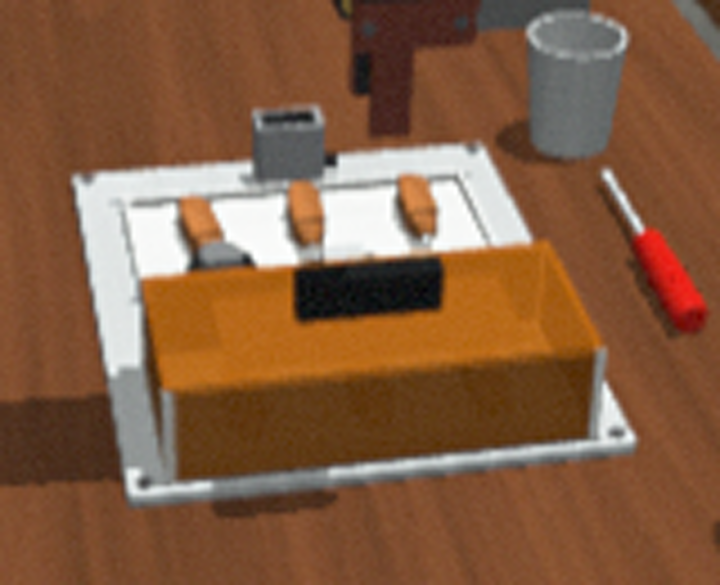

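```bash
python3 - <<'E'
from h import *
t=snap('top');s=snap('side')
im=cv2.imread('pics/side0.png'); cv2.imwrite('pics/sb.png',cv2.resize(im[195:245,265:345],None,fx=9,fy=9,interpolation=cv2.INTER_CUBIC))
im=cv2.imread('pics/t16.png'); cv2.imwrite('pics/tb.png',cv2.resize(im[195:265,285:375],None,fx=8,fy=8,interpolation=cv2.INTER_CUBIC))
E
```

```text
(no output)
```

View pics/sb.png

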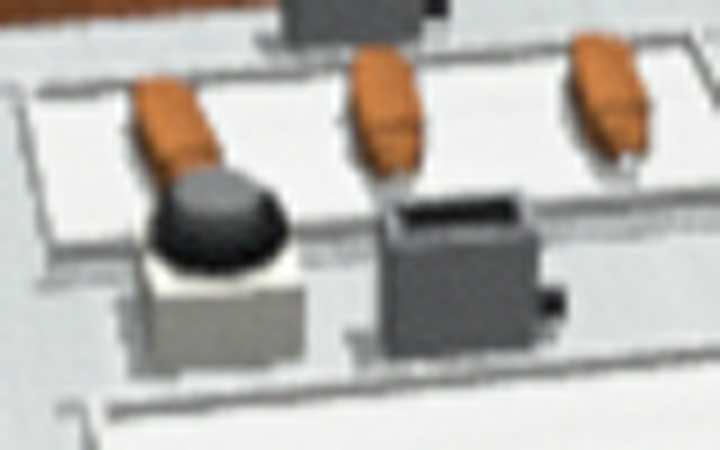

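View pics/tb.png

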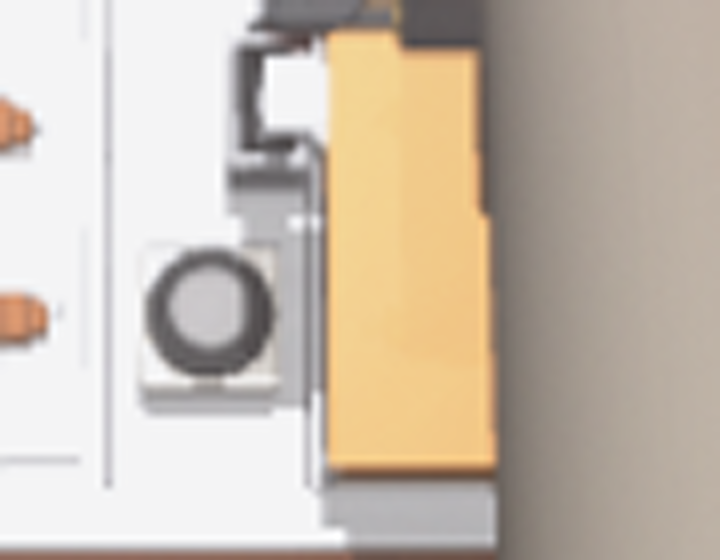

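```bash
python3 - <<'E'
from h import *
t=snap('top');s=snap('side')
A=[];b=[]
for c,p in((t,[311,233.4]),(s,[289.6,216])):
    o,d=ray(c,[p]); d=d[0]/np.linalg.norm(d[0]); M=np.eye(3)-np.outer(d,d); A.append(M); b.append(M@o)
A=np.vstack(A); b=np.hstack(b); X,r,_,_=np.linalg.lstsq(A,b,rcond=None); print(X,r**.5)
for z in (.05,.06,.07): print(onplane(t,[[311,233.4]],z))
plan([X[0],X[1],0.2],-90.3); print(get_state()['joints'])
E
```

```text
[ 0.48149805 -0.00669075  0.06422178] [0.0009688]
[[ 0.48275507 -0.00671204  0.05      ]]
[[ 0.48138587 -0.00666832  0.06      ]]
[[ 0.48001666 -0.00662459  0.07      ]]
0 [np.float64(-0.68), np.float64(0.5), np.float64(0.23)] roll -0.0
1 [np.float64(-0.68), np.float64(0.5), np.float64(0.23)] roll -0.0
2 [np.float64(-0.68), np.float64(0.5), np.float64(0.23)] roll -0.0
3 [np.float64(-0.68), np.float64(0.5), np.float64(0.23)] roll -0.0
4 [np.float64(-0.68), np.float64(0.5), np.float64(0.23)] roll -0.0
now [ 0.5554 -0.1092  0.2345] -90.3 gap 0.5 t 32.3167 F [ 0.1  0.1 -1.1]
[ 0.17882357  0.31712753 -0.11713138  1.82742687  0.04321418  1.00091178
 -1.53199541]
```

servo_tool(commands=[{"dp": [-0.68,0.5,0],"roll": 0,"hand": 0},{"dp": [-0.68,0.5,0],"roll": 0,"hand": 0},{"dp": [-0.68,0.5,0],"roll": 0,"hand": 0},{"dp": [-0.68,0.5,0],"roll": 0,"hand": 0},{"dp": [-0.68,0.48,0],"roll": 0,"hand": 0},{"dp": [0,0,0.9],"roll": 0,"hand": 0},{"dp": [0,0,0.9],"roll": 0,"hand": 0},{"dp": [0,0,0.9],"roll": 0,"hand": 0},{"dp": [0,0,0.9],"roll": 0,"hand": 0},{"dp": [0,0,0],"roll": 0,"hand": 0}], force=20)

```text
time_s: 33.15
ee_pos: [0.4785, -0.007, 0.1232]
eef_rot: [3.133, -0.001, -1.576]
wrist_force: [0.2, -0.9, 0.5]
finger_gap: 0.005
```

```bash
python3 - <<'E'
from h import *
c=snap('wrist','w17.png');s=snap('side','s17.png')
print(avg(4),get_state()['finger_gap'])
E
```

```text
(array([ 4.82900e-01, -6.70000e-03,  1.28700e-01, -9.03145e+01,
        3.12100e-01,  3.05400e-01,  3.89700e-01]), array([3.000e-04, 0.000e+00, 3.000e-04, 4.000e-03, 5.750e-01, 2.402e-01,
       3.871e-01])) 0.007093657044232226
```

View pics/w17.png

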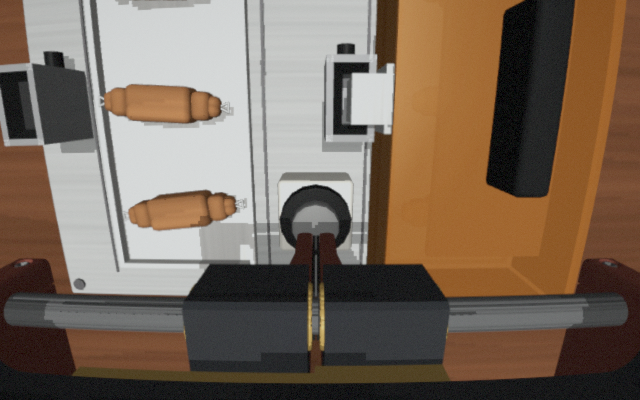

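servo_tool(commands=[{"dp": [0,0.04,0.5],"roll": 0,"hand": 0},{"dp": [0,0,0.4],"roll": 0,"hand": 0},{"dp": [0,0,0.2],"roll": 0,"hand": 0},{"dp": [0,0,0.1],"roll": 0,"hand": 0},{"dp": [0,0,0.1],"roll": 0,"hand": 0},{"dp": [0,0,0],"roll": 0,"hand": 0}])

```text
time_s: 33.95
ee_pos: [0.4809, -0.0068, 0.0887]
eef_rot: [-3.141, -0.0, -1.576]
wrist_force: [-1.1, -0.2, 3.4]
finger_gap: 0.006
```

servo_tool(commands=[{"dp": [0,0,0.08],"roll": 0,"hand": 0},{"dp": [0,0,0.08],"roll": 0,"hand": 0},{"dp": [0,0,0],"roll": 0,"hand": 0}])

```text
time_s: 34.2
ee_pos: [0.4811, -0.0068, 0.0851]
eef_rot: [-3.141, -0.0, -1.576]
wrist_force: [-6.0, -1.1, 19.5]
finger_gap: 0.007
```

servo_tool(commands=[{"dp": [0,0,0.06],"roll": 0,"hand": 0},{"dp": [0,0,0.0],"roll": 0,"hand": 0},{"dp": [0,0,0],"roll": 0,"hand": 0}])

```text
time_s: 34.45
ee_pos: [0.4812, -0.0069, 0.0847]
eef_rot: [-3.14, -0.001, -1.577]
wrist_force: [-11.1, -0.3, 38.3]
finger_gap: 0.008
```

servo_tool(commands=[{"dp": [0,0,-0.3],"roll": 0,"hand": 0},{"dp": [0,0,-0.6],"roll": 0,"hand": 0},{"dp": [0,0,-1],"roll": 0,"hand": 0},{"dp": [0,0,-1],"roll": 0,"hand": 0},{"dp": [0,0,-1],"roll": 0,"hand": 0},{"dp": [0,0,-1],"roll": 0,"hand": 0},{"dp": [-0.6,0,-0.5],"roll": 0,"hand": 0},{"dp": [-0.6,0,0],"roll": 0,"hand": 0},{"dp": [0,0,0],"roll": 0,"hand": 0},{"dp": [0,0,0],"roll": 0,"hand": 0}])

```text
time_s: 35.28
ee_pos: [0.4809, 0.0297, 0.2439]
eef_rot: [-3.141, -0.0, -1.574]
wrist_force: [-0.4, -0.6, 0.4]
finger_gap: 0.007
```

```bash
python3 - <<'E'
from h import *
c=snap('wrist','w18.png');s=snap('side','s18.png');t=snap('top','t18.png')
print(avg(4))
im=cv2.imread('pics/t18.png'); cv2.imwrite('pics/t18c.png',cv2.resize(im[150:280,235:385],None,fx=5,fy=4.5,interpolation=cv2.INTER_CUBIC))
im=cv2.imread('pics/s18.png'); cv2.imwrite('pics/s18c.png',cv2.resize(im[160:290,240:400],None,fx=4.5,fy=4.5,interpolation=cv2.INTER_CUBIC))
# hood top edges from side/top: level check with the top-face corners in side view at z=.078
E
```

```text
(array([ 4.80600e-01,  2.83000e-02,  2.43200e-01, -9.03811e+01,
        1.64000e-01, -5.62000e-02, -1.19000e-01]), array([1.000e-04, 2.000e-04, 1.000e-04, 8.900e-03, 2.748e-01, 2.359e-01,
       3.977e-01]))
```

View pics/t18c.png

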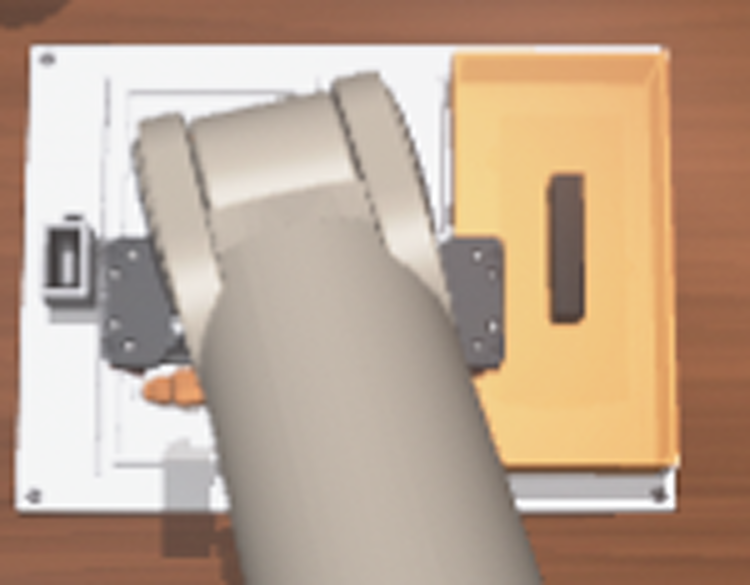

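View pics/s18c.png

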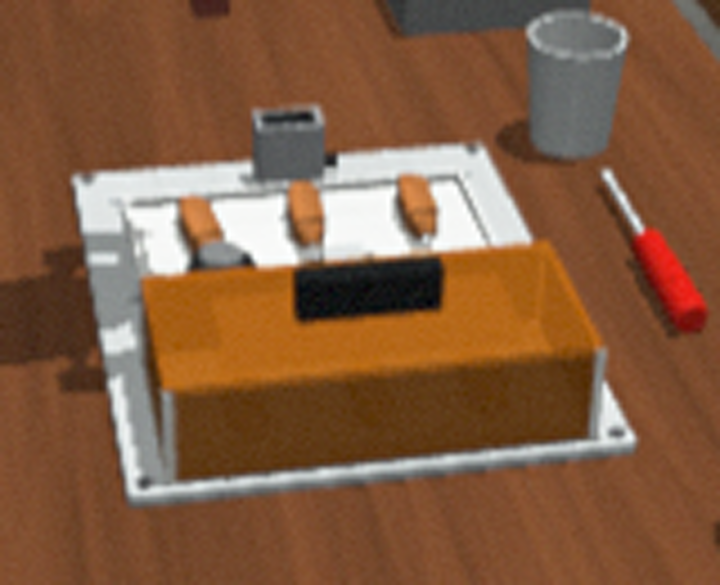

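View pics/s18.png

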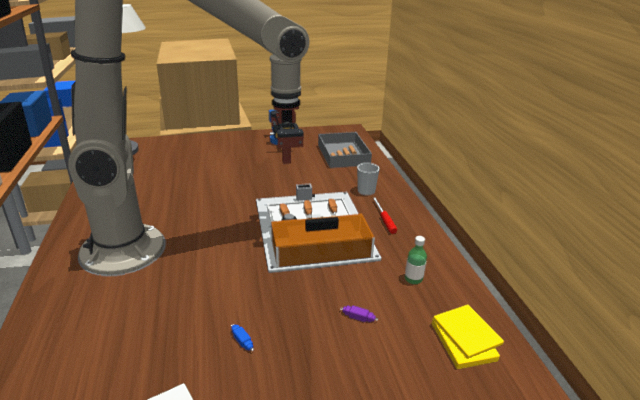

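```bash
python3 - <<'E'
from h import *
s=snap('side'); a=np.radians(-.3); R=np.array([[np.cos(a),-np.sin(a)],[np.sin(a),np.cos(a)]])
for l in [(-131,61),(131,61),(131,-61),(-131,-61)]:
    p=R@np.array(l)/1000+[.5552,-.1092]; print((proj(s,[p[0],p[1],.078])[0]-[240,160])*4.5)
job_done()
E
```

```text
[140.71228674 276.05764969]
[548.99126964 239.4977944 ]
[605.67500719 346.18761   ]
[165.01256548 390.1353358 ]
the job is handed in; nothing more can be done
```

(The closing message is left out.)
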